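# Go / no-go check of a tube-block bore

## Robot

A 7-joint arm with a two-finger parallel gripper is mounted at the origin on the work surface. World frame = base frame: x ahead of the robot, y to its left, z up, the work surface at z = 0. Lengths are in m, angles in rad, forces in N, time in s.
With the tool pointing down it reaches from about 0.4 to 0.85 m from the base axis. Payload 4.5 kg.
Tool frame: the origin (TCP) lies between the finger pads; the fingertips stand 19 mm ahead of it and the grasp point (between the pads) is the TCP (nose_length is the distance from the TCP to the fingertips, in m); z points along the fingers, x is the direction in which the jaws open and shut, and the axes are right-handed (so a half turn about z gives the same grasp; the last joint's range is limited). The gripper opens to 88 mm and grips with 3 to 60 N. Pads are 18 mm wide; open, the fingers measure 123 mm over their backs; the gripper's body (75 mm by 187 mm) begins 45 mm behind the grasp point.
Start: joints at [1.285, 0.689, -0.195, 1.565, 0.157, 0.902, -0.215], TCP at [0.197, -0.593, 0.258] pointing down, gripper open.
Joint ranges: [-3.01, 3.01], [-0.46, 2.08], [-1.47, 1.51], [0.13, 2.56], [-1, 4.14], [0.04, 2.09], [-2.66, 2.66]. Speed limits (rad/s): [2.57, 2.57, 3.14, 3.14, 3.14, 3.14, 3.14].

## Interface

Orientations are given as a unit quaternion [w, x, y, z].
In Python, from station import * gives the robot as it stands.
- The arm moves only by the tool move_arm, never from a script. Its argument "motion" is a list of rows, each an object with "twist": the turn, a rotation vector about the tool's x, y, z in degrees, a list of three; "translation": the shift along the tool's x, y, z in m, a list of three; "grip": the closure, from -1 (fully open) to 1 (shut). A call has 1 to 5 rows; each row shifts and turns the commanded pose from where the row before left it, along the tool's axes as they then stand; what a row does not reach is not made up. A row lasts 1/12 s, in which the tool goes at most 41.7 mm and 7.16 degrees, less where a joint would pass 70% of its speed; a pose out of reach is approached as far as the arm can. A call with a gripper value outside its range is refused whole. The fingers move at their own pace and stop on an object; "force" is the grip in N (left out, the last holds). Time passes only in rows, so rows that do not move let the fingers close. It gives the time, the measured TCP pose, the force and the opening at its end, in the units of the state.
- get_state(): the state, without advancing time (a new reading comes with each control period).
- camera(name): name is "side" or "top" or "wrist"; returns the picture (420x560x3 uint8, red, green, blue); there is no depth.
- get_calibration(name): a dict with "mtx" (3x3 intrinsics, pixels), "R" (3x3) and "t" (3): a world point X has camera coordinates R X + t; the wrist camera has in their place "tool_from_camera" (4x4, takes a point from camera to tool coordinates, whose origin is the TCP and whose axes are the tool frame's). Camera axes: x right, y down, z forward; pixel columns grow to the right and rows downward; lengths in m; the calibration is good to about 2 mm. A picture is of the moment at which its call begins: read the wrist's pose just before it. get_calibration takes no time and is no camera call.
- job_done(): hands the job in, once; it reports no verdict.
The state is a dict: "clock": time; "joint_positions": joint angles; "joint_velocities": joint speeds; "effort": joint torques, N m; "ee_pos": TCP position; "orientation": TCP orientation; "contact_force": force on the tool from outside, world axes, zero at the start; "wrist_torque": the same for the moment, N m; "opening": finger opening in m.
Only numpy, scipy, OpenCV 4.12 (cv2) and the standard library are available. Lean on these libraries where they do the work, as an engineer would, in place of code of your own. Each camera call takes 0.05 s, during which the arm holds its last target.

## Task

Check the middle bore of the aluminium tube block with the double-ended plug gauge: slide the shutter fully aside, lay the gauge in the guide channel and push its long thin go end home until the handle meets the block. Then draw it out, turn it end for end, and hold the short thick no-go end pressed lightly but squarely against the bore for a moment to confirm that it does not enter; leave the gauge lying in the channel, no-go end up against the bore. Do not ram the gauge against the block, and leave the bottle, beaker and tube rack standing where they are.

Things in the scene. Friction and masses are not known exactly. Their poses are not given: they have to be found in the camera images.
- fixture: Fixed base plate 170 x 235 x 12 mm. Origin: its middle at bench height; y along the guide channel towards the bore, x across, z up. Channel: on x = 0, y -90 to +42 mm, flat floor 42 mm above the bench; flared lips 15 mm either side of the centre at the floor, 18 mm at their tops 6 mm higher (backs 22 mm out): the gauge's handle drops in with 1 mm play a side, its axis level with the bore.
- block: Aluminium tube block on its side, fixed on the fixture: 110 mm wide, 55 deep, top 80 mm above the bench; three equal bores 36 mm apart face the channel. The middle one, in line with the channel, is to be checked: diameter 22, blind, 48 mm deep. Origin: centre of its mouth, in the face (fixture x 0, y 50, z 56 mm). Axes as the fixture's: y points into the bore.
- shutter (a joint): Steel plate in front of the block, 36 mm wide, 4 thick, 22 to 90 mm above the bench, 1.5 mm off the face. Value: travel in m along the fixture's +x; 0 = over the middle bore, 0.055 = fully aside (stop). Starts within 10 mm of closed, stays where left, takes about 2 N to slide.
- shutter_knob (a point): Point on the axis of the shutter's knob: a black pin, 12 mm diameter, 22 mm long, sticking out of the shutter towards the channel (fixture -y), 83 mm above the bench. The point is 14 mm out from the middle of the plate, 8 mm short of the pin's end, and moves with the shutter.
- gauge: Loose steel plug gauge, about 0.3 kg (slides at 2 to 5 N), lying on the bench, either way round: dark handle 70 mm long, 28 x 28 mm square, a bright round plug on each end. Go end: diameter 20, 40 mm long, last 4 mm tapering to 14. No-go end: diameter 26, 20 mm long. Origin: middle of the handle's underside (axis 14 mm higher). x along the gauge to the go end, z up.
- go_tip (a point): Centre of the end face of the gauge's go end (75 mm from the gauge's origin along its +x, 14 mm up).
- nogo_tip (a point): Centre of the end face of the gauge's no-go end (55 mm from the gauge's origin along its -x, 14 mm up).
- bottle: Bystander: amber glass reagent bottle, 60 mm diameter, 125 mm tall, upright. Origin: centre of its underside.
- beaker: Bystander: glass beaker, 68 mm diameter, 85 mm tall, upright. Origin: centre of its underside.
- rack: Bystander: small blue rack full of clear tubes, 50 mm (its x) by 100 mm (its y), 90 mm tall. Origin: centre of its underside.
Not all that is in view belongs to the job. There is more than one size of the gauge; the job needs the smallest.

How it is judged:
On the way, in this order (a step that is already met when the one before it is completed fails the run):
1. the shutter is slid aside, clear of the middle bore (at least 45 mm) (value of joint shutter above 0.045 m), for 0.2 s.
2. the go end is fully home in the middle bore (at least 37 of its 40 mm), handle up to the block (y of go_tip in the frame of block above 0.037 m and x of go_tip in the frame of block between -0.006 and 0.006 m and z of go_tip in the frame of block between -0.006 and 0.006 m), for 0.2 s.
3. the no-go end is held pressed squarely (at least 2 N, for a moment) against the mouth of the middle bore and stays outside (y of nogo_tip in the frame of block between -0.003 and 0.003 m and angle between the x axis of gauge and the y axis of block, either way round below 0.1 rad and contact force between gauge and block above 2 N and x of nogo_tip in the frame of block between -0.005 and 0.005 m and z of nogo_tip in the frame of block between -0.005 and 0.005 m), for 0.1 s.
At the end, for the whole second after the job is handed in: Gauge at rest in the channel, no-go end towards the middle bore: end face at most 10 mm short of the mouth, not inside, within 5 mm of the bore axis (sideways, height) and 0.1 rad in direction. Shutter at least 42 mm aside. Bottle, beaker, rack upright (y of nogo_tip in the frame of block between -0.01 and 0.003 m and angle between the x axis of gauge and the y axis of block, either way round below 0.1 rad and x of nogo_tip in the frame of block between -0.005 and 0.005 m and z of nogo_tip in the frame of block between -0.005 and 0.005 m and linear speed of gauge below 0.02 m/s and value of joint shutter above 0.042 m and angle between each of bottle, beaker, rack's own z axis and vertical below 0.15 rad); the robot touches nothing.
It fails at once if the gauge is rammed against the block (over 50 N) (contact force between gauge and block above 50 N).
It fails at once if the bottle is moved more than 30 mm or tipped (distance of bottle from where it was at the start of the episode above 0.03 m or angle between bottle's own z axis and vertical above 0.4 rad).
It fails at once if the beaker is moved more than 30 mm or tipped (distance of beaker from where it was at the start of the episode above 0.03 m or angle between beaker's own z axis and vertical above 0.4 rad).
It fails at once if the rack is moved more than 30 mm or tipped (distance of rack from where it was at the start of the episode above 0.03 m or angle between rack's own z axis and vertical above 0.4 rad).
It also fails if it takes over 72 s, if anything falls off the work surface, if the arm or the gripper's body presses on something with over 40 N, if the wrist force passes 120 N, or if a joint passes its speed limit or range.

## Working session

There is one attempt and no reset: what is moved stays moved. The work goes in short steps, Python scripts to look and compute and a tool call to move; the robot and the scene stay as the last step left them, time stands still between calls to the robot, and variables do not carry over. Pictures are saved under pics/ and viewed, and the job is handed in when it is done.

Besides the shell and the picture viewer there is one more tool, called after "Emit:" by a JSON object that holds its "method" and its "body", one argument or row to a line. move_arm: Moves the arm, as the interface text tells. Its arguments: {"type":"object","properties":{"motion":{"type":"array"},"force":{"type":"number"}},"required":["motion"]}

```bash
ls; mkdir -p pics; python3 - <<'E'
from station import *
import cv2
s=get_state();print({k:(v if not hasattr(v,'__len__') else [round(float(a),4) for a in v]) for k,v in s.items()})
for n in ("side","top","wrist"):
    cv2.imwrite(f"pics/{n}0.png",cv2.cvtColor(camera(n),cv2.COLOR_RGB2BGR)); print(n,get_calibration(n))
E
```

```text
pics
{'clock': 0.0, 'joint_positions': [1.2848, 0.69, -0.1945, 1.5663, 0.1573, 0.9025, -0.2151], 'joint_velocities': [-0.001, 0.0001, -0.0006, -0.0002, -0.001, 0.0012, -0.0012], 'effort': [0.0004, -52.7563, -1.2663, -15.3429, -0.0525, 0.0066, 0.0002], 'ee_pos': [0.1963, -0.5928, 0.2569], 'orientation': [-0.0005, 0.8107, -0.5855, -0.0008], 'contact_force': [0.6193, -0.6011, 0.1993], 'wrist_torque': [0.0188, -0.002, 0.0049], 'opening': 0.08850558602696544}
side {'mtx': array([[530.54021714,   0.        , 273.38549422],
       [  0.        , 530.54021714, 217.99176863],
       [  0.        ,   0.        ,   1.        ]]), 'R': array([[-0.6835995 , -0.72961274,  0.01889351],
       [-0.53861829,  0.48684308, -0.68765846],
       [ 0.4925262 , -0.48025937, -0.72578845]]), 't': array([0.35978889, 0.39287855, 1.19914933])}
top {'mtx': array([[470.52422894,   0.        , 282.18330222],
       [  0.        , 470.52422894, 209.24617466],
       [  0.        ,   0.        ,   1.        ]]), 'R': array([[ 0.01044126, -0.99983989, -0.01453188],
       [-0.98375388, -0.00766644, -0.17935866],
       [ 0.17921854,  0.01616853, -0.98367642]]), 't': array([-0.0470513 ,  0.54888469,  1.25464233])}
wrist {'mtx': array([[370.28187212,   0.        , 283.8471314 ],
       [  0.        , 370.28187212, 207.25877491],
       [  0.        ,   0.        ,   1.        ]]), 'tool_from_camera': array([[ 9.99997910e-01,  1.97614791e-03,  5.24312562e-04,
        -1.62006565e-04],
       [-2.04084882e-03,  9.49457921e-01,  3.13887704e-01,
        -8.21689468e-02],
       [ 1.22475814e-04, -3.13888118e-01,  9.49459970e-01,
        -1.27938719e-01],
       [ 0.00000000e+00,  0.00000000e+00,  0.00000000e+00,
         1.00000000e+00]])}
```

View pics/side0.png

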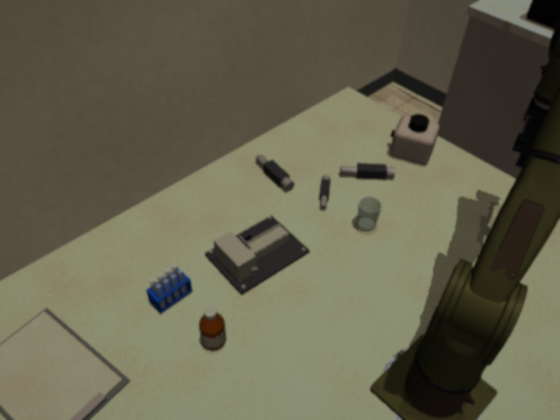

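View pics/top0.png

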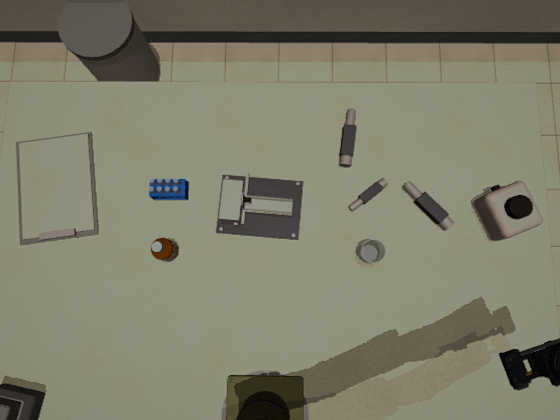

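View pics/wrist0.png

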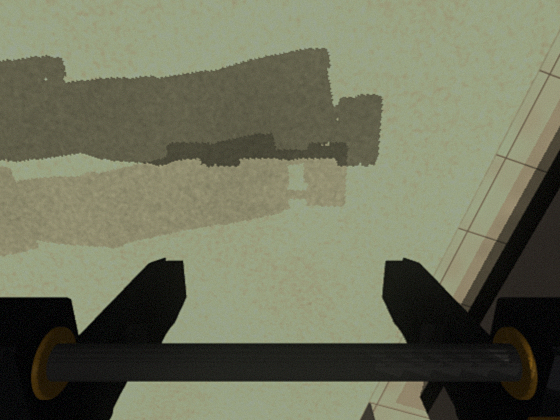

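The side and top views show three gauges. In top, the smallest is at about (368,194), with the others at (348,138) and (428,205). The fixture is at about (260,207) with its channel opening to the right (world -y). The beaker is at (370,250), the bottle at (163,248) and the rack at (168,189). I'll zoom in next.

```bash
python3 - <<'E'
import cv2
a=cv2.imread("pics/top0.png")
c=a[165:250,205:315];g=a[165:225,335:405]
cv2.imwrite("pics/zfix.png",cv2.resize(c,None,fx=7,fy=7,interpolation=cv2.INTER_CUBIC))
cv2.imwrite("pics/zg.png",cv2.resize(g,None,fx=9,fy=9,interpolation=cv2.INTER_CUBIC))
s=cv2.imread("pics/side0.png")[205:300,195:320]
cv2.imwrite("pics/zs.png",cv2.resize(s,None,fx=6,fy=6,interpolation=cv2.INTER_CUBIC))
E
```

```text
(no output)
```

View pics/zfix.png

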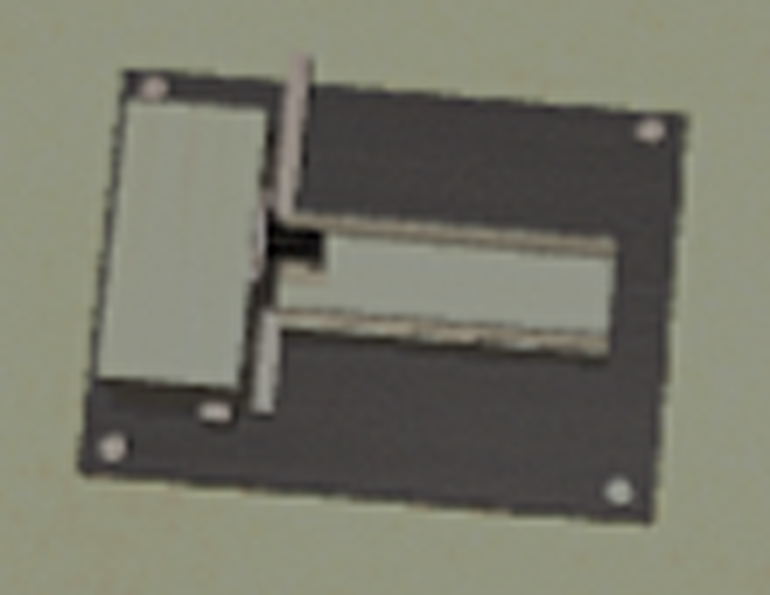

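View pics/zg.png

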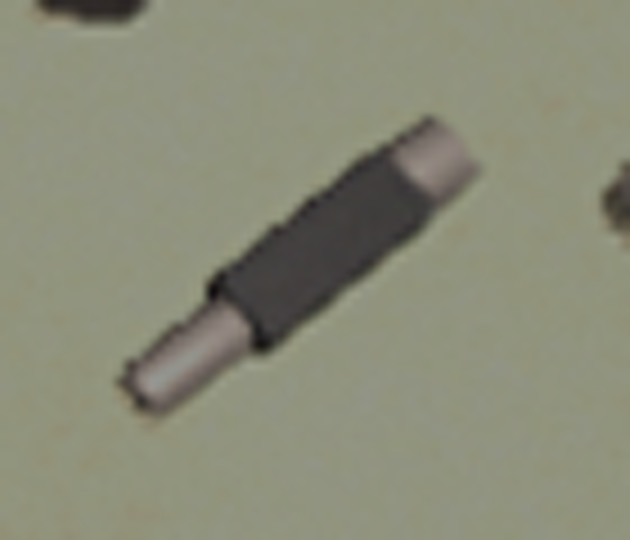

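View pics/zs.png

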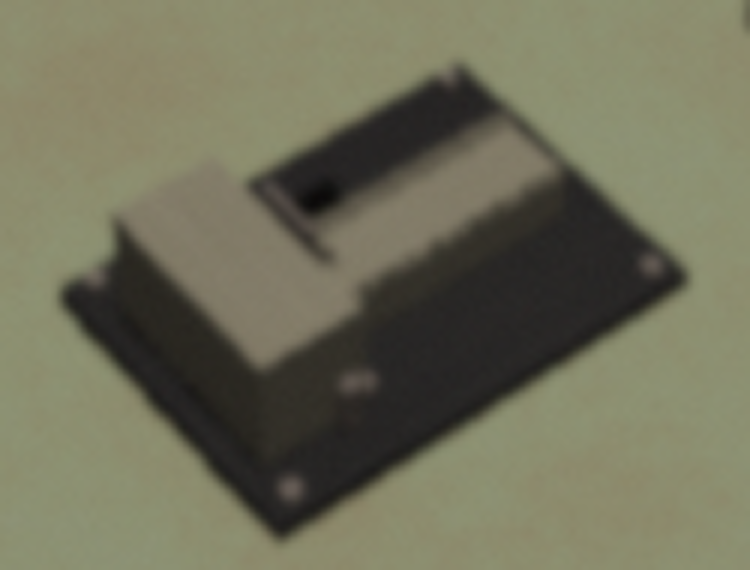

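```bash
cat > h.py <<'E'
import numpy as np, cv2
from scipy.spatial.transform import Rotation as Rn
from station import *
def ray(n,uv,z,st=None):
    c=get_calibration(n);d=np.linalg.inv(c["mtx"])@np.array([uv[0],uv[1],1.])
    if n=="wrist":
        q=np.array(st["orientation"]);R=Rn.from_quat(q[[1,2,3,0]]).as_matrix()
        T=c["tool_from_camera"];D=R@T[:3,:3]@d;o=R@T[:3,3]+np.array(st["ee_pos"])
    else: D=c["R"].T@d;o=-c["R"].T@c["t"]
    return o+D*(z-o[2])/D[2]
def proj(n,X,st=None):
    c=get_calibration(n)
    if n=="wrist":
        q=np.array(st["orientation"]);R=Rn.from_quat(q[[1,2,3,0]]).as_matrix()
        T=c["tool_from_camera"];p=T[:3,:3].T@(R.T@(np.array(X)-np.array(st["ee_pos"]))-T[:3,3])
    else: p=c["R"]@np.array(X)+c["t"]
    p=c["mtx"]@p;return p[:2]/p[2]
def shot(n,f):
    im=camera(n);cv2.imwrite(f"pics/{f}.png",cv2.cvtColor(im,cv2.COLOR_RGB2BGR));return im
def rep():
    s=get_state();q=np.array(s["orientation"]);R=Rn.from_quat(q[[1,2,3,0]]).as_matrix()
    print("t",round(s["clock"],2),"p",np.round(s["ee_pos"],4),"F",np.round(s["contact_force"],1),"op",round(s["opening"],4));print("R",np.round(R,3).tolist());return s,R
E
python3 - <<'E'
from h import *
z=[(125,72),(688,115),(653,522),(80,472)]
P=np.array([ray("top",(205+(u+.5)/7-.5,165+(v+.5)/7-.5),.012)[:2] for u,v in z])
print(P.round(4),"center",P.mean(0).round(4))
e=[P[i]-P[(i+1)%4] for i in range(4)];print([round(float(np.linalg.norm(a)),4) for a in e])
yd=(P[0]-P[1])+(P[3]-P[2]);print("psi (fixture rot)",np.degrees(np.arctan2(-yd[0],yd[1])))
xd=(P[0]-P[3])+(P[1]-P[2]);print(np.degrees(np.arctan2(xd[1],xd[0])))
g=lambda u,v,h:ray("top",(335+(u+.5)/9-.5,165+(v+.5)/9-.5),h)[:2]
H=np.array([g(215,285,.028),g(262,350,.02),g(437,205,.028),g(390,150,.028)]);print(H.round(4),H.mean(0))
t=g(140,392,.014);n=g(455,145,.014);print("tips",t,n,np.linalg.norm(t-n),np.degrees(np.arctan2(*(t-n)[::-1])), n+(t-n)*55/130)
for nm,uv in dict(beaker=(370,256),bottle=(165,255),rack=(170,197)).items():print(nm,ray("top",uv,0)[:2])
rep()
for nm,uv in dict(beaker=(366,227),bottle=(213,345)).items():print(nm,ray("side",uv,0)[:2])
E
```

```text
[[ 0.656   0.1327]
 [ 0.6393 -0.1001]
 [ 0.4708 -0.0865]
 [ 0.4891  0.1454]] center [0.5638 0.0229]
[0.2334, 0.169, 0.2326, 0.1673]
psi (fixture rot) -4.305692626199163
-4.492754983407594
[[ 0.5922 -0.2567]
 [ 0.5731 -0.2723]
 [ 0.6185 -0.3269]
 [ 0.6362 -0.3126]] [ 0.60500659 -0.29213881]
tips [ 0.56050431 -0.23453431] [ 0.64139195 -0.33601066] 0.12977002928749554 128.55863909849813 [ 0.60717026 -0.29307836]
beaker [ 0.42624181 -0.29019003]
bottle [0.42370381 0.28996503]
rack [0.59185202 0.28469533]
t 0.15 p [ 0.1963 -0.5929  0.2571] F [ 0.9 -0.6 -0.3] op 0.0876
R [[0.314, -0.949, -0.001], [-0.949, -0.314, 0.001], [-0.001, 0.0, -1.0]]
beaker [ 0.42911133 -0.27838923]
bottle [0.42758881 0.29064453]
```

The gauge measures 130 mm tip to tip, so it is the right one, with its go end pointing towards azimuth 128.6°. The fixture is at (0.564, 0.023) and turned -4.4°. Next I'll locate the knob and turn the tool to line up with the fixture.

```bash
python3 - <<'E'
from h import *
for uv in [(270,232),(325,232),(325,268),(270,262)]:
    p=ray("top",(205+(uv[0]+.5)/7-.5,165+(uv[1]+.5)/7-.5),.083);
    a=np.radians(-4.4);X=np.array([np.cos(a),np.sin(a)]);Y=np.array([-np.sin(a),np.cos(a)])
    d=p[:2]-np.array([.5638,.0229]);print(p.round(4),(d@X).round(4),(d@Y).round(4))
E
```

```text
[0.5741 0.0637 0.083 ] 0.0072 0.0415
[0.5743 0.0424 0.083 ] 0.009 0.0202
[0.5601 0.042  0.083 ] -0.0052 0.0188
[0.5623 0.0634 0.083 ] -0.0046 0.0403
```

Emit:
{"method": "move_arm", "body": {
  "motion": [
    {"twist": [0,0,-6.8],"translation": [0,0,0],"grip": -1},
    {"twist": [0,0,-6.8],"translation": [0,0,0],"grip": -1},
    {"twist": [0,0,-6.8],"translation": [0,0,0],"grip": -1},
    {"twist": [0,0,-6.8],"translation": [0,0,0],"grip": -1},
    {"twist": [0,0,-6.8],"translation": [0,0,0],"grip": -1}
  ]
}}

```text
clock: 0.57
ee_pos: [0.1964, -0.5931, 0.2574]
orientation: [-0.0, 0.947, -0.32, -0.0]
contact_force: [0.3, -0.5, 0.3]
opening: 0.0877
```

Emit:
{"method": "move_arm", "body": {
  "motion": [
    {"twist": [0,0,-6.8],"translation": [0,0,0],"grip": -1},
    {"twist": [0,0,-6.8],"translation": [0,0,0],"grip": -1},
    {"twist": [0,0,-6.8],"translation": [0,0,0],"grip": -1},
    {"twist": [0,0,-6.8],"translation": [0,0,0],"grip": -1},
    {"twist": [0,0,-6.1],"translation": [0,0,0],"grip": -1}
  ]
}}

```text
clock: 0.98
ee_pos: [0.1962, -0.5932, 0.2574]
orientation: [-0.0, 0.999, -0.035, -0.0]
contact_force: [-0.3, -0.6, 0.5]
opening: 0.088
```

Emit:
{"method": "move_arm", "body": {
  "motion": [
    {"twist": [0,0,0],"translation": [0.018,-0.034,0],"grip": -1},
    {"twist": [0,0,0],"translation": [0.018,-0.034,0],"grip": -1},
    {"twist": [0,0,0],"translation": [0.018,-0.034,0],"grip": -1},
    {"twist": [0,0,0],"translation": [0.018,-0.034,0],"grip": -1},
    {"twist": [0,0,0],"translation": [0.018,-0.034,0],"grip": -1}
  ]
}}

```text
clock: 1.4
ee_pos: [0.2996, -0.4291, 0.2576]
orientation: [-0.0, 0.999, -0.039, -0.0]
contact_force: [0.9, -1.2, -0.1]
opening: 0.088
```

Emit:
{"method": "move_arm", "body": {
  "motion": [
    {"twist": [0,0,0],"translation": [0.018,-0.034,0],"grip": -1},
    {"twist": [0,0,0],"translation": [0.018,-0.034,0],"grip": -1},
    {"twist": [0,0,0],"translation": [0.018,-0.034,0],"grip": -1},
    {"twist": [0,0,0],"translation": [0.018,-0.034,0],"grip": -1},
    {"twist": [0,0,0],"translation": [0.018,-0.034,0],"grip": -1}
  ]
}}

```text
clock: 1.82
ee_pos: [0.4024, -0.2665, 0.2577]
orientation: [0.0, 0.999, -0.038, -0.0]
contact_force: [0.5, -0.3, 0.0]
opening: 0.0881
```

Emit:
{"method": "move_arm", "body": {
  "motion": [
    {"twist": [0,0,0],"translation": [0.018,-0.034,0],"grip": -1},
    {"twist": [0,0,0],"translation": [0.018,-0.034,0],"grip": -1},
    {"twist": [0,0,0],"translation": [0.018,-0.034,0],"grip": -1},
    {"twist": [0,0,0],"translation": [0.018,-0.034,0],"grip": -1},
    {"twist": [0,0,0],"translation": [0.018,-0.034,0],"grip": -1}
  ]
}}

```text
clock: 2.23
ee_pos: [0.5052, -0.1038, 0.2576]
orientation: [0.0, 0.999, -0.038, -0.0]
contact_force: [0.1, -0.0, 0.2]
opening: 0.0883
```

```bash
python3 - <<'E'
from h import *
print(np.round(get_state()["joint_positions"],3))
s,R=rep();shot("wrist","w1")
E
```

```text
[ 0.416  0.578 -0.483  1.883  0.373  0.771 -0.348]
t 2.23 p [ 0.5052 -0.1038  0.2576] F [ 0.1 -0.   0.2] op 0.0883
R [[0.997, -0.076, -0.0], [-0.076, -0.997, -0.0], [-0.0, 0.0, -1.0]]
```

View pics/w1.png

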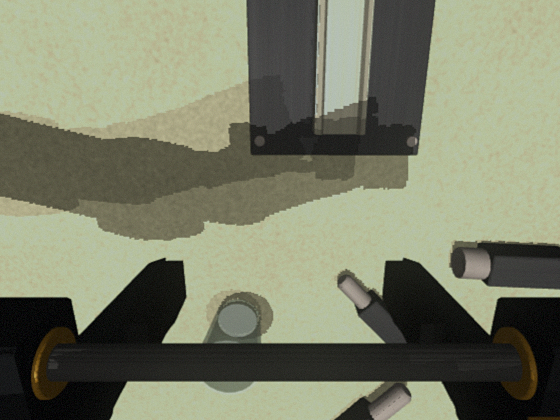

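The wrist view shows the fixture's near end (edge at row 155), the beaker at (235,340) and the small gauge at (375,310). I'll move further in.

Emit:
{"method": "move_arm", "body": {
  "motion": [
    {"twist": [0,0,0],"translation": [0.018,-0.032,0],"grip": -1},
    {"twist": [0,0,0],"translation": [0.018,-0.032,0],"grip": -1},
    {"twist": [0,0,0],"translation": [0.018,-0.032,0],"grip": -1},
    {"twist": [0,0,0],"translation": [0,-0.012,0],"grip": -1},
    {"twist": [0,0,0],"translation": [0,0,0],"grip": -1}
  ]
}}

```text
clock: 2.7
ee_pos: [0.5672, 0.0028, 0.2576]
orientation: [-0.002, 0.999, -0.035, 0.0]
contact_force: [0.7, 0.0, 0.2]
opening: 0.0881
```

```bash
python3 - <<'E'
from h import *
s,R=rep();im=shot("wrist","w2")
F=np.array([.5638,.0229]);a=np.radians(-4.4);X=np.array([np.cos(a),np.sin(a)]);Y=np.array([-np.sin(a),np.cos(a)])
def W(x,y,z): return np.r_[F+x*X+y*Y,z]
for p in [(-.085,-.1175,.012),(.085,-.1175,.012),(0,-.09,.042),(-.055,.05,.08),(.055,.05,.08),(0,.0245,.083),(-.085,.1175,.012)]: print(p,proj("wrist",W(*p),s).round(1))
E
```

```text
t 2.7 p [0.5672 0.0028 0.2576] F [0.7 0.  0.2] op 0.0881
R [[0.998, -0.07, 0.0], [-0.07, -0.998, 0.003], [0.0, -0.003, -1.0]]
(-0.085, -0.1175, 0.012) [201.6 255.5]
(0.085, -0.1175, 0.012) [354.7 256.8]
(0, -0.09, 0.042) [277.9 244.3]
(-0.055, 0.05, 0.08) [208.6 101.1]
(0.055, 0.05, 0.08) [347.  102.4]
(0, 0.0245, 0.083) [277.6 134.7]
(-0.085, 0.1175, 0.012) [186.1  21.1]
```

View pics/w2.png

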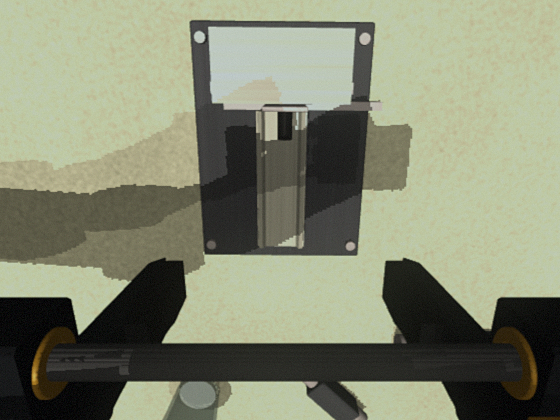

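```bash
python3 - <<'E'
import cv2
a=cv2.imread("pics/w2.png")
a=cv2.convertScaleAbs(a,alpha=1.5,beta=10)
cv2.imwrite("pics/w2a.png",cv2.resize(a[10:150,180:390],None,fx=3.8,fy=3.8,interpolation=cv2.INTER_CUBIC))
cv2.imwrite("pics/w2b.png",cv2.resize(a[140:265,190:370],None,fx=4,fy=4,interpolation=cv2.INTER_CUBIC))
E
```

```text
(no output)
```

View pics/w2a.png

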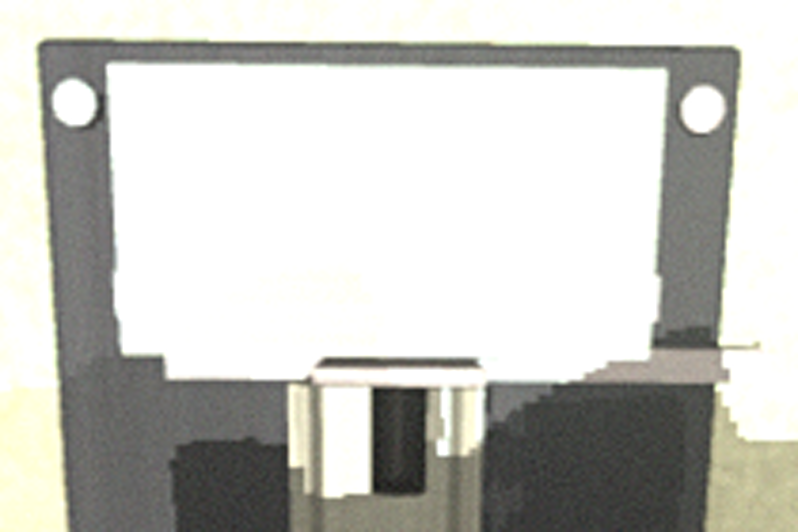

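View pics/w2b.png

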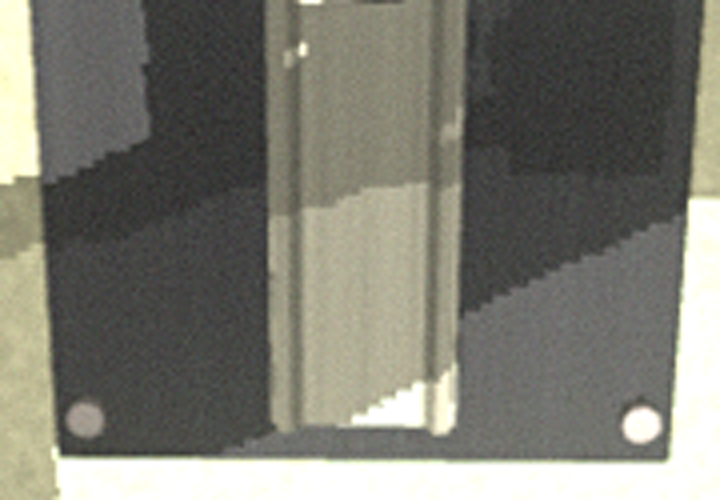

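```bash
cat >> h.py <<'E'
def fit(model,obs):
    m=np.array(model);o=np.array(obs);mc=m.mean(0);oc=o.mean(0);U=(m-mc);V=(o-oc)
    a=np.arctan2((U[:,0]*V[:,1]-U[:,1]*V[:,0]).sum(),(U*V).sum());c,s=np.cos(a),np.sin(a)
    Rm=np.array([[c,-s],[s,c]]);t=oc-Rm@mc;return np.degrees(a),t,(V-U@Rm.T)
E
python3 - <<'E'
from h import *
s={"ee_pos":[.5672,.0028,.2576],"orientation":[-0.002,0.999,-0.035,0.0]}
s2,_=rep()
if 1: s=s2
px=[(190.5,21),(374.7,22.6),(357,255),(205,254)]
O=[ray("wrist",p,.012,s)[:2] for p in px]
M=[(-.085,.1175),(.085,.1175),(.085,-.1175),(-.085,-.1175)]
a,t,r=fit(M,O);print("rot",a,"F",t.round(4));print(r.round(4))
c,sn=np.cos(np.radians(a)),np.sin(np.radians(a));X=np.array([c,sn]);Y=np.array([-sn,c])
def fx(uv,z):
    d=ray("wrist",uv,z,s)[:2]-t;return np.round([d@X,d@Y],4)
f=lambda u,v,z:fx((180+u/3.8,10+v/3.8),z); g=lambda u,v,z:fx((190+u/4,140+v/4),z)
print("floor end",g(300,428,.042),g(432,428,.042));print("lip out",g(270,430,.048),g(458,430,.048))
print("shutter top",f(315,383,.09),f(483,383,.09),f(315,360,.09));print("knob",f(372,440,.083),f(425,440,.083),f(398,494,.083))
print("block back top",f(107,63,.08),f(668,68,.08))
E
```

```text
t 2.75 p [ 0.5662 -0.0007  0.2574] F [-1.  -0.8 -0.6] op 0.0879
R [[0.997, -0.073, -0.001], [-0.073, -0.997, 0.0], [-0.001, 0.0, -1.0]]
rot -4.552169957890041 F [0.5657 0.0194]
[[ 0.0011 -0.0011]
 [-0.0011 -0.0009]
 [-0.0007  0.0012]
 [ 0.0008  0.0008]]
floor end [-0.0161 -0.094 ] [ 0.0173 -0.0937]
lip out [-0.0233 -0.0919] [ 0.0235 -0.0915]
shutter top [-0.0143  0.0428] [0.0199 0.0431] [-0.0143  0.0473]
knob [-0.0028  0.0308] [0.0084 0.0309] [0.0028 0.0195]
block back top [-0.0552  0.1029] [0.0552 0.1029]
```

```bash
python3 - <<'E'
from h import *
s,R=rep();im=shot("wrist","w3");s2,_=rep()
a=cv2.imread("pics/w3.png");a=cv2.convertScaleAbs(a,alpha=1.5,beta=10)
cv2.imwrite("pics/w3a.png",cv2.resize(a[10:150,180:390],None,fx=3.8,fy=3.8,interpolation=cv2.INTER_CUBIC))
cv2.imwrite("pics/w3b.png",cv2.resize(a[140:265,190:370],None,fx=4,fy=4,interpolation=cv2.INTER_CUBIC))
E
```

```text
t 2.75 p [ 0.5662 -0.0007  0.2574] F [-1.  -0.8 -0.6] op 0.0879
R [[0.997, -0.073, -0.001], [-0.073, -0.997, 0.0], [-0.001, 0.0, -1.0]]
t 2.8 p [ 0.5658 -0.003   0.2573] F [ 0.1 -0.8  0.7] op 0.0885
R [[0.997, -0.076, -0.002], [-0.076, -0.997, -0.002], [-0.002, 0.002, -1.0]]
```

View pics/w3a.png

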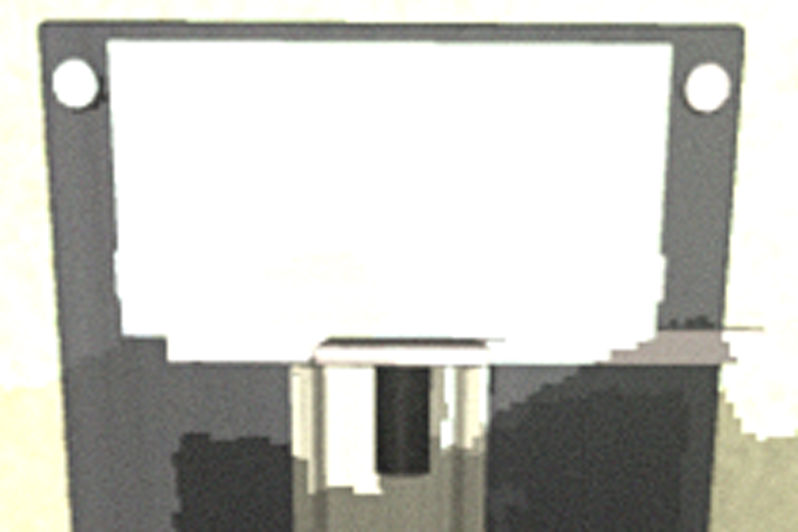

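View pics/w3b.png

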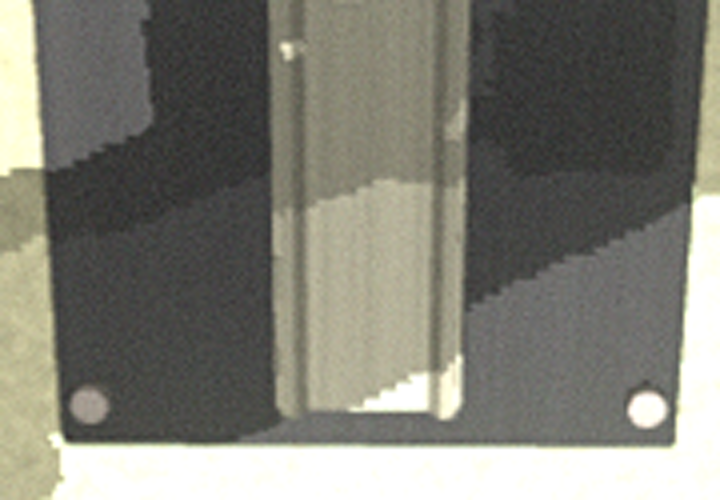

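Emit:
{"method": "move_arm", "body": {
  "motion": [
    {"twist": [0,0,0],"translation": [0,0,0],"grip": -1},
    {"twist": [0,0,0],"translation": [0,0,0],"grip": -1},
    {"twist": [0,0,0],"translation": [0,0,0],"grip": -1},
    {"twist": [0,0,0],"translation": [0,0,0],"grip": -1}
  ]
}}

```text
clock: 3.13
ee_pos: [0.5664, -0.0032, 0.2578]
orientation: [0.0, 0.999, -0.039, -0.0]
contact_force: [0.4, -0.3, -0.3]
opening: 0.088
```

```bash
python3 - <<'E'
from h import *
s,R=rep();im=shot("wrist","w4");s2,_=rep()
import json;json.dump({"ee_pos":list(map(float,s["ee_pos"])),"orientation":list(map(float,s["orientation"]))},open("w4.json","w"))
a=cv2.imread("pics/w4.png");a=cv2.convertScaleAbs(a,alpha=1.5,beta=10)
cv2.imwrite("pics/w4a.png",cv2.resize(a[0:140,180:390],None,fx=3.8,fy=3.8,interpolation=cv2.INTER_CUBIC))
cv2.imwrite("pics/w4b.png",cv2.resize(a[130:255,190:370],None,fx=4,fy=4,interpolation=cv2.INTER_CUBIC))
E
```

```text
t 3.13 p [ 0.5664 -0.0032  0.2578] F [ 0.4 -0.3 -0.3] op 0.088
R [[0.997, -0.078, -0.0], [-0.078, -0.997, -0.001], [-0.0, 0.001, -1.0]]
t 3.18 p [ 0.5665 -0.0029  0.2578] F [-0.7 -0.3  0.2] op 0.0879
R [[0.997, -0.078, 0.0], [-0.078, -0.997, -0.0], [0.0, 0.0, -1.0]]
```

View pics/w4a.png

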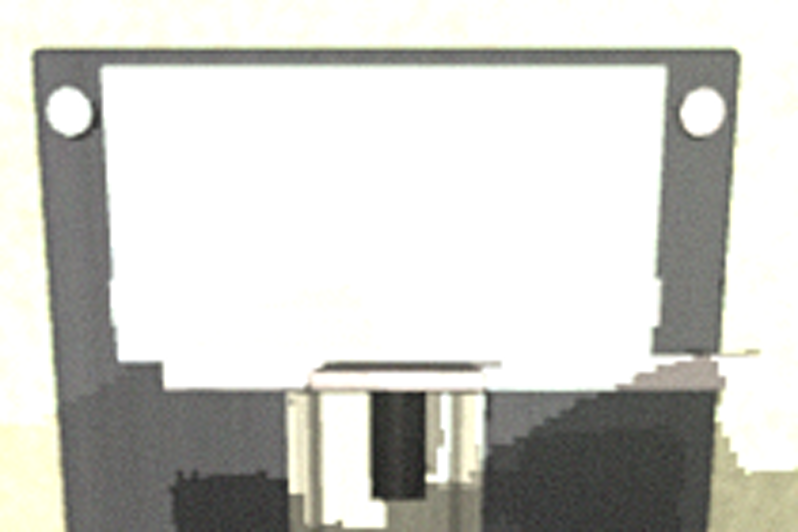

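View pics/w4b.png

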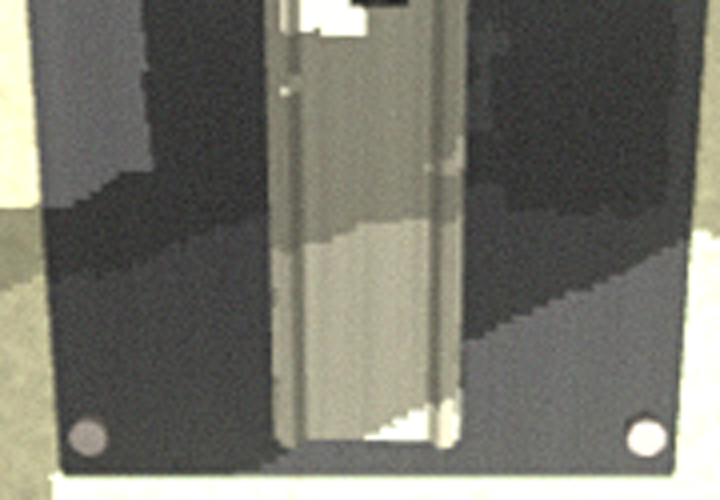

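```bash
python3 - <<'E'
from h import *
import json;s=json.load(open("w4.json"))
px=[(189.2,12.9),(374.7,13.4),(358.5,248.5),(205.7,248.2)]
O=[ray("wrist",p,.012,s)[:2] for p in px]
M=[(-.085,.1175),(.085,.1175),(.085,-.1175),(-.085,-.1175)]
a,t,r=fit(M,O);print("rot",a,"F",t.round(4));print(r.round(4))
c,sn=np.cos(np.radians(a)),np.sin(np.radians(a));X=np.array([c,sn]);Y=np.array([-sn,c])
def fx(uv,z):
    d=ray("wrist",uv,z,s)[:2]-t;return np.round([d@X,d@Y],4)
f=lambda u,v,z:fx((180+u/3.8,v/3.8),z); g=lambda u,v,z:fx((190+u/4,130+v/4),z)
print("floor end",g(300,440,.042),g(434,440,.042));print("lip out",g(275,445,.048),g(462,445,.048))
print("shutter top",f(310,390,.09),f(482,390,.09),f(315,366,.09));print("knob",f(370,440,.083),f(424,440,.083),f(398,498,.083))
print("block back top",f(102,65,.08),f(667,67,.08))
E
```

```text
rot -4.4512818798036315 F [0.5671 0.0239]
[[ 0.0009 -0.001 ]
 [-0.0011 -0.001 ]
 [-0.0006  0.001 ]
 [ 0.0008  0.001 ]]
floor end [-0.017  -0.0936] [ 0.0167 -0.0935]
lip out [-0.0229 -0.0923] [ 0.0234 -0.0922]
shutter top [-0.0153  0.0418] [0.0195 0.0419] [-0.0142  0.0465]
knob [-0.0033  0.0315] [0.008  0.0315] [0.0025 0.0195]
block back top [-0.0555  0.1026] [0.055  0.1024]
```

Emit:
{"method": "move_arm", "body": {
  "motion": [
    {"twist": [0,0,0],"translation": [0,-0.027,0.035],"grip": -1},
    {"twist": [0,0,0],"translation": [0,-0.027,0.035],"grip": -1},
    {"twist": [0,0,0],"translation": [0,0,0.035],"grip": -1},
    {"twist": [0,0,0],"translation": [0,0,0.025],"grip": -1},
    {"twist": [0,0,0],"translation": [0,0,0],"grip": -1}
  ]
}}

```text
clock: 3.6
ee_pos: [0.5673, 0.0484, 0.1273]
orientation: [0.001, 0.999, -0.038, -0.004]
contact_force: [-0.2, -1.0, -0.5]
opening: 0.0882
```

```bash
python3 - <<'E'
from h import *
rep();im=shot("wrist","w5")
E
```

```text
t 3.6 p [0.5673 0.0484 0.1273] F [-0.2 -1.  -0.5] op 0.0882
R [[0.997, -0.075, -0.009], [-0.075, -0.997, -0.002], [-0.009, 0.003, -1.0]]
```

View pics/w5.png

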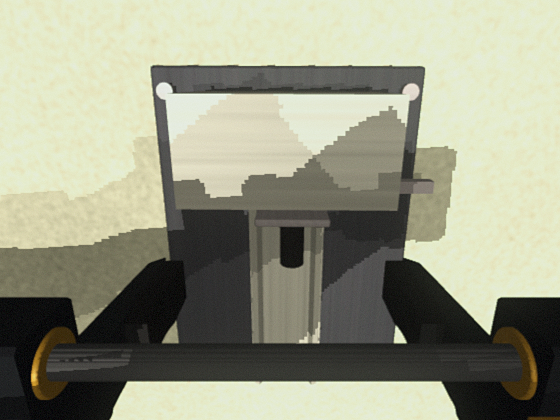

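```bash
python3 - <<'E'
from h import *
s,_=rep()
k=ray("wrist",(291.5,268),.079,s);k2=ray("wrist",(291.5,226),.083,s);print("knob end",k,"root",k2)
q=np.array(s["orientation"]);R=Rn.from_quat(q[[1,2,3,0]]).as_matrix()
print("end in tool",R.T@(k-np.array(s["ee_pos"])),"root",R.T@(k2-np.array(s["ee_pos"])))
E
```

```text
t 3.65 p [0.5689 0.0483 0.1298] F [-0.2 -0.4  0. ] op 0.088
R [[0.997, -0.076, -0.005], [-0.076, -0.997, -0.001], [-0.005, 0.002, -1.0]]
knob end [0.57243358 0.03650115 0.079     ] root [0.57411662 0.06219804 0.083     ]
end in tool [0.00465    0.01140345 0.05080165] root [ 0.00435272 -0.01433977  0.04675676]
```

Emit:
{"method": "move_arm", "body": {
  "motion": [
    {"twist": [0,0,0],"translation": [0,0,0.022],"grip": -1},
    {"twist": [0,0,0],"translation": [0,0,0.02],"grip": -1},
    {"twist": [0,0,0],"translation": [0,0,0],"grip": -1},
    {"twist": [0,0,0],"translation": [0.015,0,0],"grip": -1},
    {"twist": [0,0,0],"translation": [0.015,0,0],"grip": -1}
  ]
}}

```text
clock: 4.07
ee_pos: [0.6014, 0.0465, 0.092]
orientation: [-0.0, 0.999, -0.038, 0.001]
contact_force: [1.0, -0.2, -0.4]
opening: 0.0883
```

Emit:
{"method": "move_arm", "body": {
  "motion": [
    {"twist": [0,0,0],"translation": [0.01,0,0],"grip": -1},
    {"twist": [0,0,0],"translation": [0.01,0,0],"grip": -1},
    {"twist": [0,0,0],"translation": [0.01,0,0],"grip": -1},
    {"twist": [0,0,0],"translation": [0.01,0,0],"grip": -1},
    {"twist": [0,0,0],"translation": [0.01,0,0],"grip": -1}
  ]
}}

```text
clock: 4.48
ee_pos: [0.6509, 0.0425, 0.0924]
orientation: [-0.0, 0.999, -0.039, 0.0]
contact_force: [-1.0, 0.4, -0.6]
opening: 0.0881
```

```bash
python3 - <<'E'
from h import *
rep();im=shot("wrist","w6")
E
```

```text
t 4.48 p [0.6509 0.0425 0.0924] F [-1.   0.4 -0.6] op 0.0881
R [[0.997, -0.077, 0.001], [-0.077, -0.997, 0.0], [0.001, -0.001, -1.0]]
```

View pics/w6.png

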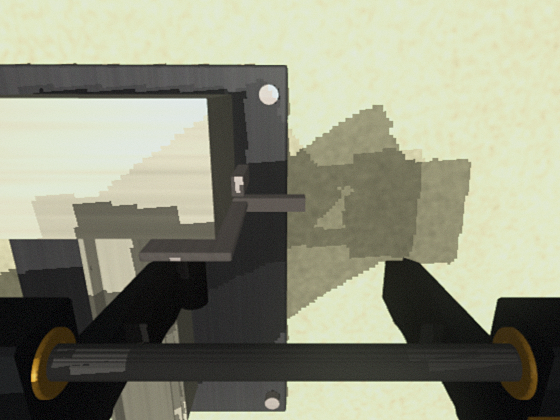

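The shutter's right edge is at about (232,250) and moving with the finger. That puts the travel at roughly 44 mm, so I'll push on to the stop.

Emit:
{"method": "move_arm", "body": {
  "motion": [
    {"twist": [0,0,0],"translation": [0.004,0,0],"grip": -1},
    {"twist": [0,0,0],"translation": [0.003,0,0],"grip": -1},
    {"twist": [0,0,0],"translation": [0.002,0,0],"grip": -1},
    {"twist": [0,0,0],"translation": [0,0,0],"grip": -1}
  ]
}}

```text
clock: 4.87
ee_pos: [0.6597, 0.042, 0.0904]
orientation: [-0.0, 0.999, -0.038, 0.001]
contact_force: [0.3, 0.1, 0.3]
opening: 0.088
```

Emit:
{"method": "move_arm", "body": {
  "motion": [
    {"twist": [0,0,0],"translation": [0.002,0,0],"grip": -1},
    {"twist": [0,0,0],"translation": [0.001,0,0],"grip": -1},
    {"twist": [0,0,0],"translation": [0,0,0],"grip": -1}
  ]
}}

```text
clock: 5.12
ee_pos: [0.6611, 0.0419, 0.0896]
orientation: [0.0, 0.999, -0.038, -0.001]
contact_force: [-4.4, -0.4, 3.7]
opening: 0.0882
```

Emit:
{"method": "move_arm", "body": {
  "motion": [
    {"twist": [0,0,0],"translation": [0.002,0,0],"grip": -1},
    {"twist": [0,0,0],"translation": [0,0,0],"grip": -1}
  ]
}}

```text
clock: 5.28
ee_pos: [0.6613, 0.0419, 0.0893]
orientation: [0.001, 0.999, -0.038, -0.003]
contact_force: [-7.2, -0.5, 6.7]
opening: 0.0885
```

```bash
python3 - <<'E'
from h import *
rep();im=shot("top","t7");im=cv2.imread("pics/t7.png")
cv2.imwrite("pics/t7z.png",cv2.resize(im[150:250,195:325],None,fx=6,fy=6,interpolation=cv2.INTER_CUBIC))
E
```

```text
t 5.28 p [0.6613 0.0419 0.0893] F [-7.2 -0.5  6.7] op 0.0885
R [[0.997, -0.076, -0.007], [-0.076, -0.997, -0.001], [-0.007, 0.001, -1.0]]
```

View pics/t7z.png

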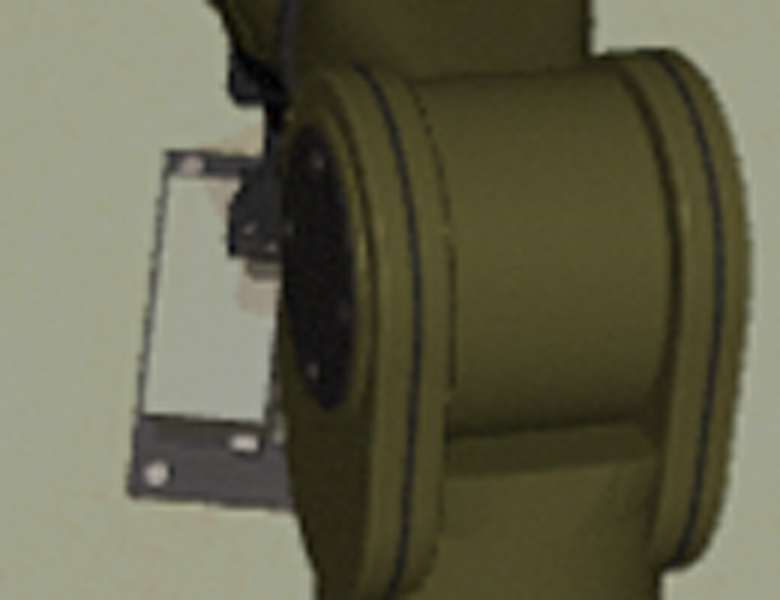

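The wrist force rises without motion at about 54 mm travel, so the shutter is at its stop. I'll back off, lift and head to the gauge while turning.

Emit:
{"method": "move_arm", "body": {
  "motion": [
    {"twist": [0,0,0],"translation": [-0.006,0,0],"grip": -1},
    {"twist": [0,0,0],"translation": [0,0.01,-0.04],"grip": -1},
    {"twist": [0,0,0],"translation": [0,0.01,-0.04],"grip": -1},
    {"twist": [0,0,0],"translation": [-0.006,0.035,-0.02],"grip": -1},
    {"twist": [0,0,0],"translation": [-0.006,0.035,-0.02],"grip": -1}
  ]
}}

```text
clock: 5.75
ee_pos: [0.6415, -0.0451, 0.2124]
orientation: [-0.001, 0.999, -0.036, 0.003]
contact_force: [-0.6, -1.9, -0.4]
opening: 0.0881
```

Emit:
{"method": "move_arm", "body": {
  "motion": [
    {"twist": [0,0,0],"translation": [-0.003,0.035,-0.01],"grip": -1},
    {"twist": [0,0,0],"translation": [-0.003,0.04,0],"grip": -1},
    {"twist": [0,0,0],"translation": [-0.003,0.04,0],"grip": -1},
    {"twist": [0,0,0],"translation": [-0.003,0.04,0],"grip": -1},
    {"twist": [0,0,0],"translation": [-0.003,0.04,0],"grip": -1}
  ]
}}

```text
clock: 6.17
ee_pos: [0.6101, -0.2424, 0.2202]
orientation: [0.001, 0.999, -0.038, 0.002]
contact_force: [-0.1, -0.3, -0.5]
opening: 0.088
```

Emit:
{"method": "move_arm", "body": {
  "motion": [
    {"twist": [0,0,-7],"translation": [0,0.04,0],"grip": -1},
    {"twist": [0,0,-7],"translation": [0,0,0],"grip": -1},
    {"twist": [0,0,-7],"translation": [0,0,0],"grip": -1},
    {"twist": [0,0,-7],"translation": [0,0,0],"grip": -1},
    {"twist": [0,0,-7],"translation": [0,0,0],"grip": -1}
  ]
}}

```text
clock: 6.58
ee_pos: [0.6074, -0.2807, 0.2199]
orientation: [0.001, 0.964, 0.266, 0.001]
contact_force: [0.2, 0.5, -0.2]
opening: 0.088
```

Emit:
{"method": "move_arm", "body": {
  "motion": [
    {"twist": [0,0,-7],"translation": [0,0,0],"grip": -1},
    {"twist": [0,0,-1],"translation": [0,0,0],"grip": -1},
    {"twist": [0,0,0],"translation": [0,0,0],"grip": -1},
    {"twist": [0,0,0],"translation": [0,0,0],"grip": -1},
    {"twist": [0,0,0],"translation": [0,0,0],"grip": -1}
  ]
}}

```text
clock: 7.0
ee_pos: [0.6068, -0.2799, 0.2198]
orientation: [0.0, 0.944, 0.33, 0.0]
contact_force: [-0.1, -0.4, -0.6]
opening: 0.0883
```

```bash
python3 - <<'E'
from h import *
s,_=rep();print(np.round(s["joint_positions"],3));im=shot("wrist","w8")
import json;json.dump({"ee_pos":list(map(float,s["ee_pos"])),"orientation":list(map(float,s["orientation"]))},open("w8.json","w"))
E
```

```text
t 7.0 p [ 0.6068 -0.2799  0.2198] F [-0.1 -0.4 -0.6] op 0.0883
R [[0.783, 0.623, 0.001], [0.623, -0.783, -0.0], [0.0, 0.001, -1.0]]
[ 0.697  0.862 -0.679  1.446  0.585  1.041  0.562]
```

View pics/w8.png

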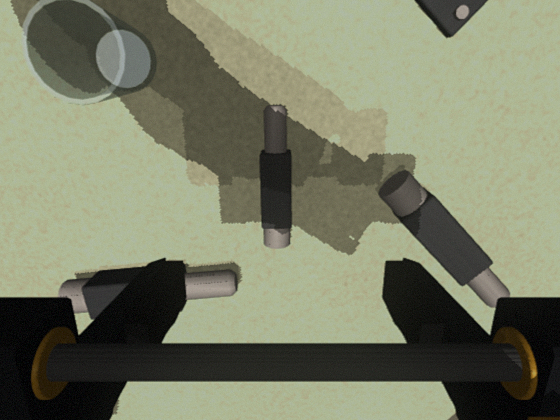

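The gauge lies nearly along tool y. Its go tip is at (275,105), no-go tip at (277,247), and the handle spans rows 151 to 228. The neighbouring gauges stay clear of the open fingers.

```bash
python3 - <<'E'
from h import *
import json;s=json.load(open("w8.json"))
im=cv2.imread("pics/w8.png")
cv2.imwrite("pics/w8z.png",cv2.resize(cv2.convertScaleAbs(im[95:255,225:330],alpha=1.5),None,fx=3.7,fy=3.7,interpolation=cv2.INTER_CUBIC))
q=np.array(s["orientation"]);R=Rn.from_quat(q[[1,2,3,0]]).as_matrix()
def T(uv,z): return (R.T@(ray("wrist",uv,z,s)-np.array(s["ee_pos"]))).round(4)
for n,uv,z in [("go",(275,105),.014),("nogo",(277,248),.014),("h1",(261,151),.028),("h2",(291.5,150.5),.028),("h3",(264,228),.028),("h4",(290.5,228),.028)]: print(n,T(uv,z))
E
```

```text
go [-0.0072 -0.0652  0.2058]
nogo [-0.006   0.0708  0.2059]
h1 [-0.0192 -0.0274  0.1918]
h2 [ 0.0072 -0.0279  0.1918]
h3 [-0.0177  0.0442  0.1918]
h4 [0.0069 0.0441 0.1919]
```

View pics/w8z.png

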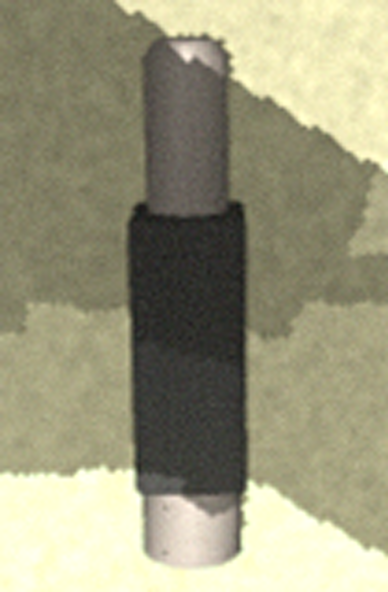

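Emit:
{"method": "move_arm", "body": {
  "motion": [
    {"twist": [0,0,0],"translation": [-0.006,0.008,0.02],"grip": -1},
    {"twist": [0,0,0],"translation": [0,0,0.04],"grip": -1},
    {"twist": [0,0,0],"translation": [0,0,0.04],"grip": -1},
    {"twist": [0,0,0],"translation": [0,0,0.03],"grip": -1},
    {"twist": [0,0,0],"translation": [0,0,0.03],"grip": -1}
  ]
}}

```text
clock: 7.47
ee_pos: [0.6066, -0.2899, 0.0579]
orientation: [0.0, 0.944, 0.33, -0.0]
contact_force: [0.7, 0.1, 0.2]
opening: 0.088
```

Emit:
{"method": "move_arm", "body": {
  "motion": [
    {"twist": [0,0,0],"translation": [0,0,0.015],"grip": -1},
    {"twist": [0,0,0],"translation": [0,0,0.01],"grip": -1},
    {"twist": [0,0,0],"translation": [0,0,0.005],"grip": -1},
    {"twist": [0,0,0],"translation": [0,0,0],"grip": -1},
    {"twist": [0,0,0],"translation": [0,0,0],"grip": -1}
  ]
}}

```text
clock: 7.88
ee_pos: [0.6081, -0.29, 0.0312]
orientation: [0.001, 0.944, 0.331, 0.001]
contact_force: [0.2, -0.5, -0.0]
opening: 0.0882
```

```bash
python3 - <<'E'
from h import *
s,_=rep();im=shot("wrist","w9")
E
```

```text
t 7.88 p [ 0.6081 -0.29    0.0312] F [ 0.2 -0.5 -0. ] op 0.0882
R [[0.781, 0.624, 0.002], [0.624, -0.781, -0.001], [0.001, 0.002, -1.0]]
```

View pics/w9.png

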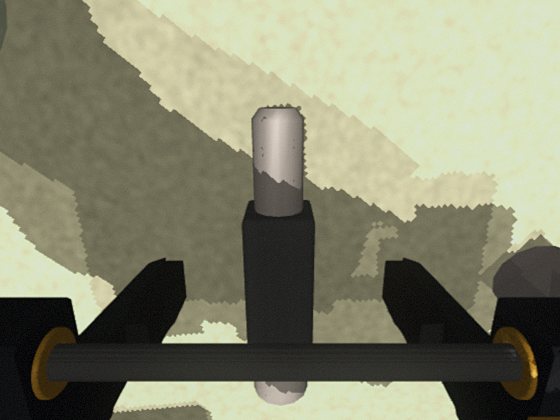

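The gauge sits between the fingers (handle at columns 243 to 314). I'll drop 2 mm and grip.

Emit:
{"method": "move_arm", "body": {
  "motion": [
    {"twist": [0,0,0],"translation": [-0.001,0,0.002],"grip": -1},
    {"twist": [0,0,0],"translation": [0,0,0],"grip": 1},
    {"twist": [0,0,0],"translation": [0,0,0],"grip": 1},
    {"twist": [0,0,0],"translation": [0,0,0],"grip": 1},
    {"twist": [0,0,0],"translation": [0,0,0],"grip": 1}
  ],
  "force": 25
}}

```text
clock: 8.35
ee_pos: [0.6063, -0.2905, 0.028]
orientation: [0.0, 0.944, 0.331, 0.0]
contact_force: [0.0, -1.4, -0.1]
opening: 0.0634
```

Emit:
{"method": "move_arm", "body": {
  "motion": [
    {"twist": [0,0,0],"translation": [0,0,0],"grip": 1},
    {"twist": [0,0,0],"translation": [0,0,0],"grip": 1},
    {"twist": [0,0,0],"translation": [0,0,0],"grip": 1},
    {"twist": [0,0,0],"translation": [0,0,0],"grip": 1},
    {"twist": [0,0,0],"translation": [0,0,0],"grip": 1}
  ]
}}

```text
clock: 8.77
ee_pos: [0.6062, -0.2904, 0.0277]
orientation: [0.0, 0.944, 0.331, 0.0]
contact_force: [0.7, -0.4, -0.2]
opening: 0.0301
```

Emit:
{"method": "move_arm", "body": {
  "motion": [
    {"twist": [0,0,0],"translation": [0,0,0],"grip": 1},
    {"twist": [0,0,0],"translation": [0,0,0],"grip": 1},
    {"twist": [0,0,0],"translation": [0,0,-0.02],"grip": 1},
    {"twist": [0,0,0],"translation": [0,0,-0.04],"grip": 1},
    {"twist": [0,0,0],"translation": [0,0,-0.04],"grip": 1}
  ]
}}

```text
clock: 9.18
ee_pos: [0.6041, -0.29, 0.1264]
orientation: [-0.002, 0.944, 0.331, -0.002]
contact_force: [0.9, 0.1, -2.7]
opening: 0.0278
```

Emit:
{"method": "move_arm", "body": {
  "motion": [
    {"twist": [0,0,0],"translation": [0,0,-0.03],"grip": 1},
    {"twist": [0,0,7],"translation": [0,0,0],"grip": 1},
    {"twist": [0,0,7],"translation": [0,0,0],"grip": 1},
    {"twist": [0,0,7],"translation": [0,0,0],"grip": 1},
    {"twist": [0,0,7],"translation": [0,0,0],"grip": 1}
  ]
}}

```text
clock: 9.6
ee_pos: [0.6053, -0.2904, 0.1572]
orientation: [-0.0, 0.996, 0.09, -0.001]
contact_force: [0.5, -0.0, -3.3]
opening: 0.0277
```

Emit:
{"method": "move_arm", "body": {
  "motion": [
    {"twist": [0,0,7],"translation": [0,0,0],"grip": 1},
    {"twist": [0,0,7],"translation": [0,0,0],"grip": 1},
    {"twist": [0,0,1],"translation": [0,0,0],"grip": 1},
    {"twist": [0,0,0],"translation": [0,0,0],"grip": 1},
    {"twist": [0,0,0],"translation": [0,0,0],"grip": 1}
  ]
}}

```text
clock: 10.02
ee_pos: [0.6058, -0.2903, 0.1573]
orientation: [-0.0, 0.999, -0.037, -0.0]
contact_force: [-0.1, 0.3, -3.5]
opening: 0.028
```

```bash
python3 - <<'E'
from h import *
s,_=rep();print(np.round(s["joint_positions"],3));im=shot("wrist","w10")
E
```

```text
t 10.02 p [ 0.6058 -0.2903  0.1573] F [-0.1  0.3 -3.5] op 0.028
R [[0.997, -0.073, -0.001], [-0.073, -0.997, 0.0], [-0.001, -0.0, -1.0]]
[ 0.608  0.9   -0.456  1.487  0.47   0.866 -0.079]
```

View pics/w10.png

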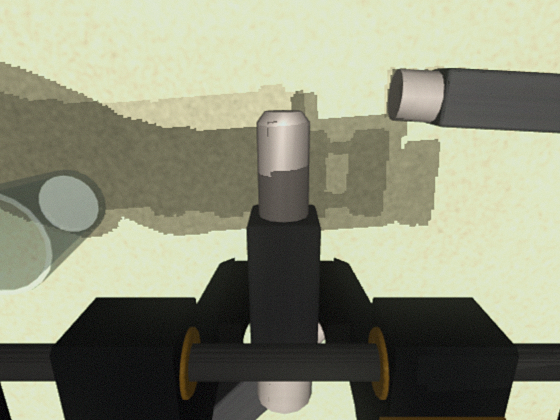

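Gripped: opening 28 mm, load 3.3 N. I'll carry it above the channel.

Emit:
{"method": "move_arm", "body": {
  "motion": [
    {"twist": [0,0,0.3],"translation": [-0.009,-0.038,0],"grip": 1},
    {"twist": [0,0,0],"translation": [-0.009,-0.038,0],"grip": 1},
    {"twist": [0,0,0],"translation": [-0.009,-0.038,0],"grip": 1},
    {"twist": [0,0,0],"translation": [-0.009,-0.038,0],"grip": 1},
    {"twist": [0,0,0],"translation": [-0.009,-0.038,0],"grip": 1}
  ]
}}

```text
clock: 10.48
ee_pos: [0.5761, -0.0958, 0.1578]
orientation: [-0.0, 0.999, -0.04, 0.0]
contact_force: [1.0, 0.6, -2.8]
opening: 0.0276
```

Emit:
{"method": "move_arm", "body": {
  "motion": [
    {"twist": [0,0,0],"translation": [-0.009,-0.038,0],"grip": 1},
    {"twist": [0,0,0],"translation": [-0.008,-0.03,0],"grip": 1},
    {"twist": [0,0,0],"translation": [0,-0.015,0.02],"grip": 1},
    {"twist": [0,0,0],"translation": [0,0,0],"grip": 1},
    {"twist": [0,0,0],"translation": [0,0,0],"grip": 1}
  ]
}}

```text
clock: 10.9
ee_pos: [0.5659, -0.0122, 0.1371]
orientation: [-0.0, 0.999, -0.039, -0.001]
contact_force: [0.0, -0.2, -2.7]
opening: 0.0278
```

Emit:
{"method": "move_arm", "body": {
  "motion": [
    {"twist": [0,0,0],"translation": [0,0,0],"grip": 1},
    {"twist": [0,0,0],"translation": [0,0,0],"grip": 1}
  ]
}}

```text
clock: 11.07
ee_pos: [0.5669, -0.0153, 0.138]
orientation: [0.001, 0.999, -0.042, 0.0]
contact_force: [0.6, -0.4, -2.4]
opening: 0.0279
```

```bash
python3 - <<'E'
from h import *
s,_=rep();im=shot("wrist","w11")
import json;json.dump({"ee_pos":list(map(float,s["ee_pos"])),"orientation":list(map(float,s["orientation"]))},open("w11.json","w"))
E
```

```text
t 11.07 p [ 0.5669 -0.0153  0.138 ] F [ 0.6 -0.4 -2.4] op 0.0279
R [[0.996, -0.084, 0.001], [-0.084, -0.996, -0.001], [0.001, 0.001, -1.0]]
```

View pics/w11.png

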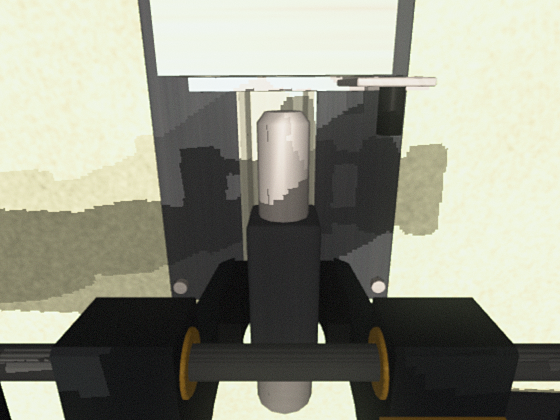

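The shutter is aside, with its knob at (390,110), and the gauge is above the channel, whose lips run from (243,150) to (316,150).

```bash
python3 - <<'E'
from h import *
im=cv2.imread("pics/w11.png")
cv2.imwrite("pics/w11z.png",cv2.resize(cv2.convertScaleAbs(im[70:225,220:340],alpha=1.3),None,fx=3.8,fy=3.8,interpolation=cv2.INTER_CUBIC))
E
```

```text
(no output)
```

View pics/w11z.png

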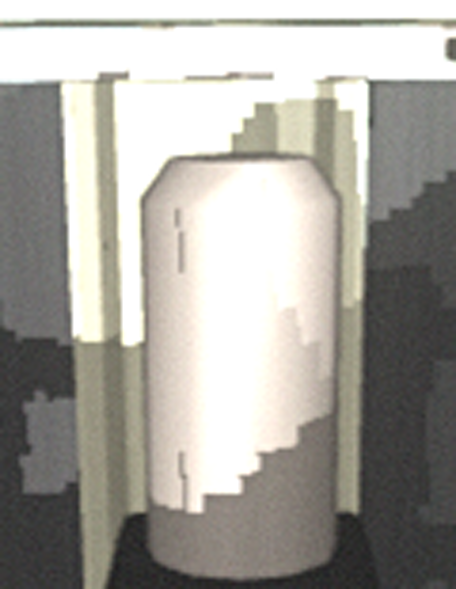

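```bash
python3 - <<'E'
from h import *
import json;s=json.load(open("w11.json"))
q=np.array(s["orientation"]);R=Rn.from_quat(q[[1,2,3,0]]).as_matrix()
def T(uv,z): return (R.T@(ray("wrist",uv,z,s)-np.array(s["ee_pos"]))).round(4)
z=s["ee_pos"][2]
a=T((277,96.3),.048);b=T((277.6,175.3),.048);print("channel",a,b,np.degrees((a[0]-b[0])/(b[1]-a[1])))
print("gauge axis",T((283.4,122.6),z-.004),T((283.6,212),z-.004));print("handle front top",T((284,206+3),z))
print("tip end",T((283,111.5),z-.004-0.003), "block face row top", T((283,91),.08))
print("lip edges",T((237.1,96.3),.048),T((316.8,96.3),.048))
E
```

```text
channel [-0.0035 -0.0759  0.0899] [-0.0033 -0.0303  0.09  ] -0.2512972785661507
gauge axis [ 0.0002 -0.0695  0.0039] [ 0.0004 -0.0366  0.004 ]
handle front top [ 0.0005 -0.0391 -0.    ]
tip end [ 0.0001 -0.0731  0.0069] block face row top [-0.0001 -0.0793  0.0579]
lip edges [-0.026  -0.0759  0.0899] [ 0.0189 -0.076   0.09  ]
```

Emit:
{"method": "move_arm", "body": {
  "motion": [
    {"twist": [0,0,0],"translation": [-0.0034,0.01,0],"grip": 1},
    {"twist": [0,0,0],"translation": [0,0,0.02],"grip": 1},
    {"twist": [0,0,0],"translation": [0,0,0.02],"grip": 1},
    {"twist": [0,0,0],"translation": [0,0,0.014],"grip": 1},
    {"twist": [0,0,0],"translation": [0,0,0],"grip": 1}
  ]
}}

```text
clock: 11.53
ee_pos: [0.5602, -0.025, 0.0816]
orientation: [0.001, 0.999, -0.042, -0.002]
contact_force: [-0.1, -0.1, -2.7]
opening: 0.0277
```

Emit:
{"method": "move_arm", "body": {
  "motion": [
    {"twist": [0,0,0],"translation": [0,0,0],"grip": 1},
    {"twist": [0,0,0],"translation": [0,0,0],"grip": 1},
    {"twist": [0,0,0],"translation": [0,0,0],"grip": 1}
  ]
}}

```text
clock: 11.78
ee_pos: [0.563, -0.0233, 0.0849]
orientation: [-0.0, 0.999, -0.041, 0.001]
contact_force: [0.8, -0.5, -3.4]
opening: 0.0276
```

```bash
python3 - <<'E'
from h import *
s,_=rep();im=shot("wrist","w12");im=cv2.imread("pics/w12.png")
import json;json.dump({"ee_pos":list(map(float,s["ee_pos"])),"orientation":list(map(float,s["orientation"]))},open("w12.json","w"))
cv2.imwrite("pics/w12z.png",cv2.resize(cv2.convertScaleAbs(im[30:240,180:410],alpha=1.3),None,fx=2.8,fy=2.8,interpolation=cv2.INTER_CUBIC))
E
```

```text
t 11.78 p [ 0.563  -0.0233  0.0849] F [ 0.8 -0.5 -3.4] op 0.0276
R [[0.997, -0.082, 0.002], [-0.082, -0.997, 0.0], [0.002, -0.0, -1.0]]
```

View pics/w12z.png

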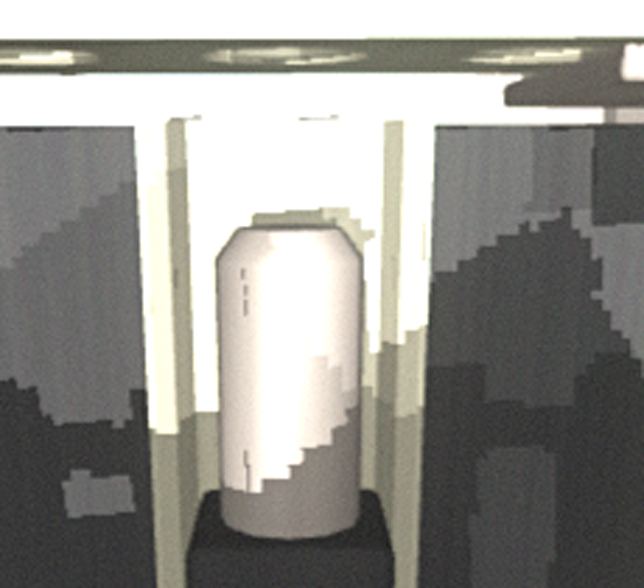

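Emit:
{"method": "move_arm", "body": {
  "motion": [
    {"twist": [0,0,0],"translation": [-0.001,0,0.006],"grip": 1},
    {"twist": [0,0,0],"translation": [0,0,0.004],"grip": 1},
    {"twist": [0,0,0],"translation": [0,0,0],"grip": 1},
    {"twist": [0,0,0],"translation": [0,0,0],"grip": 1}
  ]
}}

```text
clock: 12.17
ee_pos: [0.5609, -0.0229, 0.0734]
orientation: [0.0, 0.999, -0.041, -0.0]
contact_force: [-0.3, 0.1, -3.0]
opening: 0.028
```

Emit:
{"method": "move_arm", "body": {
  "motion": [
    {"twist": [0,0,0],"translation": [0,0,0.003],"grip": 1},
    {"twist": [0,0,0],"translation": [0,0,0],"grip": 1},
    {"twist": [0,0,0],"translation": [0,0,0],"grip": 1}
  ]
}}

```text
clock: 12.42
ee_pos: [0.5612, -0.0229, 0.0706]
orientation: [0.0, 0.999, -0.041, -0.0]
contact_force: [0.3, 0.4, -3.7]
opening: 0.028
```

Emit:
{"method": "move_arm", "body": {
  "motion": [
    {"twist": [0,0,0],"translation": [0,0,0.001],"grip": 1},
    {"twist": [0,0,0],"translation": [0,0,0],"grip": 1},
    {"twist": [0,0,0],"translation": [0,0,0],"grip": 1}
  ]
}}

```text
clock: 12.67
ee_pos: [0.5613, -0.0229, 0.0698]
orientation: [0.0, 0.999, -0.041, 0.0]
contact_force: [0.5, -0.6, -2.8]
opening: 0.0277
```

```bash
python3 - <<'E'
from h import *
s,_=rep();im=shot("wrist","w13");im=cv2.imread("pics/w13.png")
cv2.imwrite("pics/w13z.png",cv2.resize(cv2.convertScaleAbs(im[30:260,180:410],alpha=1.3),None,fx=2.6,fy=2.6,interpolation=cv2.INTER_CUBIC))
E
```

```text
t 12.67 p [ 0.5613 -0.0229  0.0698] F [ 0.5 -0.6 -2.8] op 0.0277
R [[0.997, -0.082, 0.0], [-0.082, -0.997, -0.0], [0.0, 0.0, -1.0]]
```

View pics/w13z.png

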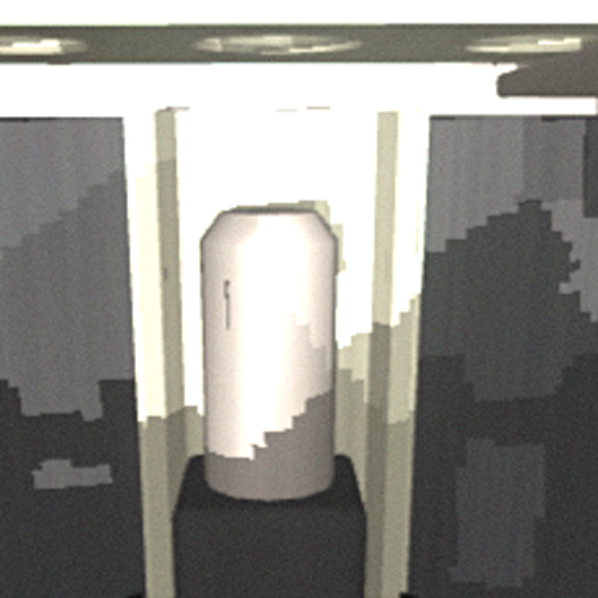

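The gauge axis is about 1.2 mm left of the channel centre, with columns at 268 against 276 in the zoom. I'll correct that and lower further.

Emit:
{"method": "move_arm", "body": {
  "motion": [
    {"twist": [0,0,-0.25],"translation": [0.0012,0,0],"grip": 1},
    {"twist": [0,0,0],"translation": [0,0,0],"grip": 1},
    {"twist": [0,0,0],"translation": [0,0,0.001],"grip": 1},
    {"twist": [0,0,0],"translation": [0,0,0],"grip": 1},
    {"twist": [0,0,0],"translation": [0,0,0],"grip": 1}
  ]
}}

```text
clock: 13.13
ee_pos: [0.5627, -0.0231, 0.0697]
orientation: [0.0, 0.999, -0.039, 0.001]
contact_force: [-1.8, -0.2, 6.0]
opening: 0.0276
```

```bash
python3 - <<'E'
from h import *
s,_=rep();im=shot("wrist","w14");im=cv2.imread("pics/w14.png")
cv2.imwrite("pics/w14z.png",cv2.resize(cv2.convertScaleAbs(im[30:260,180:410],alpha=1.3),None,fx=2.6,fy=2.6,interpolation=cv2.INTER_CUBIC))
E
```

```text
t 13.13 p [ 0.5627 -0.0231  0.0697] F [-1.8 -0.2  6. ] op 0.0276
R [[0.997, -0.077, 0.001], [-0.077, -0.997, -0.0], [0.001, 0.0, -1.0]]
```

View pics/w14z.png

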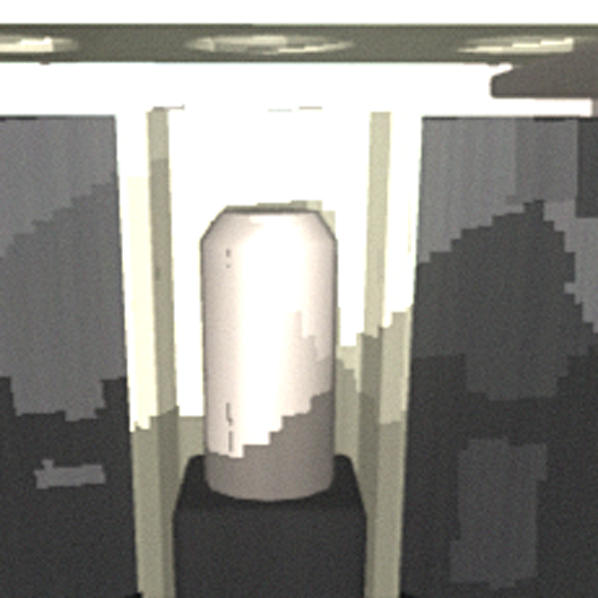

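Seated: Fz stepped up by about 9 N at exactly the expected height, and the gauge, channel and bore are all centred at column 269 in the zoom. I'll relieve the pressure slightly and push the go end in.

Emit:
{"method": "move_arm", "body": {
  "motion": [
    {"twist": [0,0,0],"translation": [0,-0.003,-0.0006],"grip": 1},
    {"twist": [0,0,0],"translation": [0,-0.004,0],"grip": 1},
    {"twist": [0,0,0],"translation": [0,-0.004,0],"grip": 1},
    {"twist": [0,0,0],"translation": [0,-0.004,0],"grip": 1},
    {"twist": [0,0,0],"translation": [0,0,0],"grip": 1}
  ]
}}

```text
clock: 13.6
ee_pos: [0.564, -0.0071, 0.0696]
orientation: [-0.0, 0.999, -0.038, 0.0]
contact_force: [-0.5, -1.4, 4.3]
opening: 0.0282
```

Emit:
{"method": "move_arm", "body": {
  "motion": [
    {"twist": [0,0,0],"translation": [0,-0.004,0],"grip": 1},
    {"twist": [0,0,0],"translation": [0,-0.003,0],"grip": 1},
    {"twist": [0,0,0],"translation": [0,-0.003,0],"grip": 1},
    {"twist": [0,0,0],"translation": [0,-0.003,0],"grip": 1},
    {"twist": [0,0,0],"translation": [0,0,0],"grip": 1}
  ]
}}

```text
clock: 14.02
ee_pos: [0.5649, 0.005, 0.0696]
orientation: [0.0, 0.999, -0.038, 0.0]
contact_force: [0.2, -2.3, 5.1]
opening: 0.0279
```

```bash
python3 - <<'E'
from h import *
s,_=rep();im=shot("wrist","w15")
E
```

```text
t 14.02 p [0.5649 0.005  0.0696] F [ 0.2 -2.3  5.1] op 0.0279
R [[0.997, -0.077, 0.001], [-0.077, -0.997, -0.001], [0.001, 0.001, -1.0]]
```

View pics/w15.png

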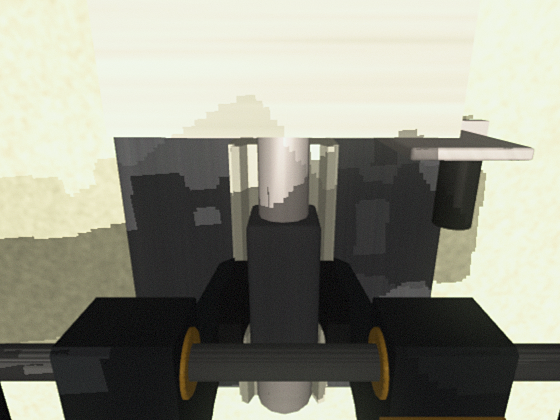

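The tip has passed under the block edge at (283,140) and is entering the bore with low force. About 30 mm to go.

Emit:
{"method": "move_arm", "body": {
  "motion": [
    {"twist": [0,0,0],"translation": [0,-0.004,0],"grip": 1},
    {"twist": [0,0,0],"translation": [0,-0.004,0],"grip": 1},
    {"twist": [0,0,0],"translation": [0,-0.004,0],"grip": 1},
    {"twist": [0,0,0],"translation": [0,-0.003,0],"grip": 1},
    {"twist": [0,0,0],"translation": [0,0,0],"grip": 1}
  ]
}}

```text
clock: 14.48
ee_pos: [0.566, 0.02, 0.0696]
orientation: [0.0, 0.999, -0.038, 0.0]
contact_force: [-0.4, -2.4, 5.0]
opening: 0.0274
```

Emit:
{"method": "move_arm", "body": {
  "motion": [
    {"twist": [0,0,0],"translation": [0,-0.003,0],"grip": 1},
    {"twist": [0,0,0],"translation": [0,-0.002,0],"grip": 1},
    {"twist": [0,0,0],"translation": [0,-0.002,0],"grip": 1},
    {"twist": [0,0,0],"translation": [0,0,0],"grip": 1},
    {"twist": [0,0,0],"translation": [0,0,0],"grip": 1}
  ]
}}

```text
clock: 14.9
ee_pos: [0.5665, 0.0263, 0.0696]
orientation: [0.0, 0.999, -0.039, 0.0]
contact_force: [-1.6, -3.0, 5.5]
opening: 0.0275
```

```bash
python3 - <<'E'
from h import *
s,_=rep();im=shot("wrist","w16")
E
```

```text
t 14.9 p [0.5665 0.0263 0.0696] F [-1.6 -3.   5.5] op 0.0275
R [[0.997, -0.078, 0.0], [-0.078, -0.997, -0.001], [0.001, 0.001, -1.0]]
```

View pics/w16.png

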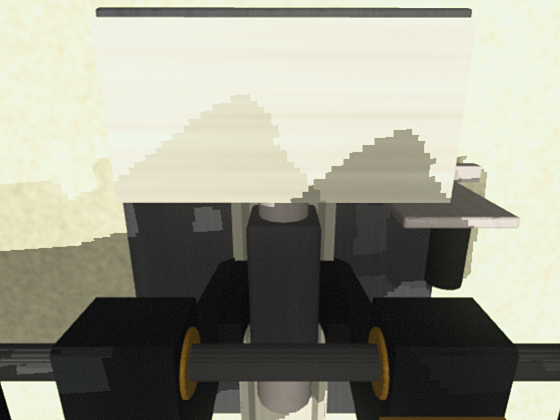

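About 8 mm of gap is left, with the handle front at row 207 and the block edge at row 203 but higher up. I'll creep.

Emit:
{"method": "move_arm", "body": {
  "motion": [
    {"twist": [0,0,0],"translation": [0,-0.0015,0],"grip": 1},
    {"twist": [0,0,0],"translation": [0,-0.0015,0],"grip": 1},
    {"twist": [0,0,0],"translation": [0,-0.001,0],"grip": 1},
    {"twist": [0,0,0],"translation": [0,0,0],"grip": 1}
  ]
}}

```text
clock: 15.28
ee_pos: [0.5667, 0.0299, 0.0696]
orientation: [0.001, 0.999, -0.039, 0.0]
contact_force: [-0.4, -4.1, 6.3]
opening: 0.0279
```

Emit:
{"method": "move_arm", "body": {
  "motion": [
    {"twist": [0,0,0],"translation": [0,-0.001,0],"grip": 1},
    {"twist": [0,0,0],"translation": [0,-0.001,0],"grip": 1},
    {"twist": [0,0,0],"translation": [0,0,0],"grip": 1},
    {"twist": [0,0,0],"translation": [0,0,0],"grip": 1}
  ]
}}

```text
clock: 15.62
ee_pos: [0.5669, 0.0318, 0.0696]
orientation: [0.001, 0.999, -0.039, 0.0]
contact_force: [-0.4, -4.6, 5.6]
opening: 0.0277
```

Emit:
{"method": "move_arm", "body": {
  "motion": [
    {"twist": [0,0,0],"translation": [0,-0.001,0],"grip": 1},
    {"twist": [0,0,0],"translation": [0,-0.001,0],"grip": 1},
    {"twist": [0,0,0],"translation": [0,0,0],"grip": 1},
    {"twist": [0,0,0],"translation": [0,0,0],"grip": 1}
  ]
}}

```text
clock: 15.95
ee_pos: [0.567, 0.0337, 0.0696]
orientation: [0.001, 0.999, -0.039, 0.0]
contact_force: [-0.9, -4.8, 5.9]
opening: 0.0276
```

Emit:
{"method": "move_arm", "body": {
  "motion": [
    {"twist": [0,0,0],"translation": [0,-0.001,0],"grip": 1},
    {"twist": [0,0,0],"translation": [0,0,0],"grip": 1},
    {"twist": [0,0,0],"translation": [0,-0.001,0],"grip": 1},
    {"twist": [0,0,0],"translation": [0,0,0],"grip": 1}
  ]
}}

```text
clock: 16.28
ee_pos: [0.5672, 0.0356, 0.0697]
orientation: [0.001, 0.999, -0.039, 0.0]
contact_force: [-1.8, -4.5, 6.6]
opening: 0.0275
```

```bash
python3 - <<'E'
from h import *
s,_=rep();im=shot("wrist","w17");im=shot("side","s17");im=cv2.imread("pics/w17.png")
cv2.imwrite("pics/w17z.png",cv2.resize(cv2.convertScaleAbs(im[170:270,200:360],alpha=1.5,beta=20),None,fx=4.5,fy=4.5,interpolation=cv2.INTER_CUBIC))
E
```

```text
t 16.28 p [0.5672 0.0356 0.0697] F [-1.8 -4.5  6.6] op 0.0275
R [[0.997, -0.078, 0.0], [-0.078, -0.997, -0.002], [0.0, 0.002, -1.0]]
```

View pics/w17z.png

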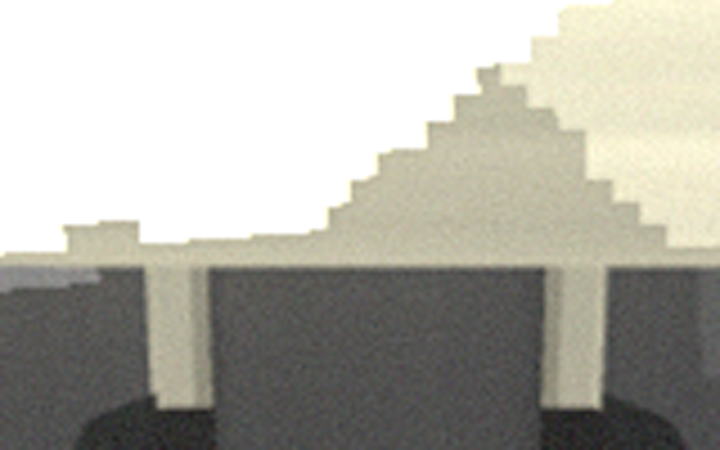

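Block top hides the gap, so I'll creep on until the force rises.

Emit:
{"method": "move_arm", "body": {
  "motion": [
    {"twist": [0,0,0],"translation": [0,-0.001,0],"grip": 1},
    {"twist": [0,0,0],"translation": [0,0,0],"grip": 1},
    {"twist": [0,0,0],"translation": [0,-0.001,0],"grip": 1},
    {"twist": [0,0,0],"translation": [0,0,0],"grip": 1}
  ]
}}

```text
clock: 16.72
ee_pos: [0.5674, 0.0376, 0.0697]
orientation: [0.001, 0.999, -0.039, 0.0]
contact_force: [-1.0, -4.7, 6.4]
opening: 0.0277
```

Emit:
{"method": "move_arm", "body": {
  "motion": [
    {"twist": [0,0,0],"translation": [0,-0.001,0],"grip": 1},
    {"twist": [0,0,0],"translation": [0,0,0],"grip": 1},
    {"twist": [0,0,0],"translation": [0,0,0],"grip": 1}
  ]
}}

```text
clock: 16.97
ee_pos: [0.5674, 0.0385, 0.0696]
orientation: [0.001, 0.999, -0.039, 0.0]
contact_force: [-0.6, -4.5, 5.2]
opening: 0.0277
```

Emit:
{"method": "move_arm", "body": {
  "motion": [
    {"twist": [0,0,0],"translation": [0,-0.001,0],"grip": 1},
    {"twist": [0,0,0],"translation": [0,0,0],"grip": 1},
    {"twist": [0,0,0],"translation": [0,0,0],"grip": 1}
  ]
}}

```text
clock: 17.22
ee_pos: [0.5674, 0.0386, 0.0696]
orientation: [0.002, 0.999, -0.039, -0.0]
contact_force: [-0.0, -6.7, 6.7]
opening: 0.0274
```

Emit:
{"method": "move_arm", "body": {
  "motion": [
    {"twist": [0,0,0],"translation": [0,-0.001,0],"grip": 1},
    {"twist": [0,0,0],"translation": [0,0,0],"grip": 1},
    {"twist": [0,0,0],"translation": [0,0,0],"grip": 1}
  ]
}}

```text
clock: 17.47
ee_pos: [0.5674, 0.0386, 0.0696]
orientation: [0.002, 0.999, -0.04, -0.0]
contact_force: [-0.7, -8.0, 7.5]
opening: 0.0274
```

The TCP stopped at y = 0.0386 while the axial force rose to 8 N: the go end is home with the handle on the block, and it has been held there for 0.5 s. I'll draw it out now.

Emit:
{"method": "move_arm", "body": {
  "motion": [
    {"twist": [0,0,0],"translation": [0,0.006,-0.0005],"grip": 1},
    {"twist": [0,0,0],"translation": [0,0.01,0],"grip": 1},
    {"twist": [0,0,0],"translation": [0,0.014,0],"grip": 1},
    {"twist": [0,0,0],"translation": [0,0.014,0],"grip": 1},
    {"twist": [0,0,0],"translation": [0,0.014,0],"grip": 1}
  ]
}}

```text
clock: 17.88
ee_pos: [0.5631, -0.0149, 0.0697]
orientation: [-0.002, 0.999, -0.038, 0.0]
contact_force: [0.2, 1.4, -0.0]
opening: 0.0278
```

Emit:
{"method": "move_arm", "body": {
  "motion": [
    {"twist": [0,0,0],"translation": [0,0.01,0],"grip": 1},
    {"twist": [0,0,0],"translation": [0,0.006,0],"grip": 1},
    {"twist": [0,0,0],"translation": [0,0,-0.01],"grip": 1},
    {"twist": [0,0,0],"translation": [0,0,-0.03],"grip": 1},
    {"twist": [0,0,0],"translation": [0,0,-0.03],"grip": 1}
  ]
}}

```text
clock: 18.3
ee_pos: [0.5601, -0.0315, 0.1397]
orientation: [-0.0, 0.999, -0.038, -0.002]
contact_force: [0.6, 0.7, -2.4]
opening: 0.0276
```

```bash
python3 - <<'E'
from h import *
s,_=rep();print(np.round(s["joint_positions"],3));im=shot("wrist","w18")
E
```

```text
t 18.3 p [ 0.5601 -0.0315  0.1397] F [ 0.6  0.7 -2.4] op 0.0276
R [[0.997, -0.076, -0.005], [-0.076, -0.997, 0.0], [-0.005, 0.0, -1.0]]
[ 0.194  0.796 -0.375  1.852  0.489  0.59  -0.568]
```

View pics/w18.png

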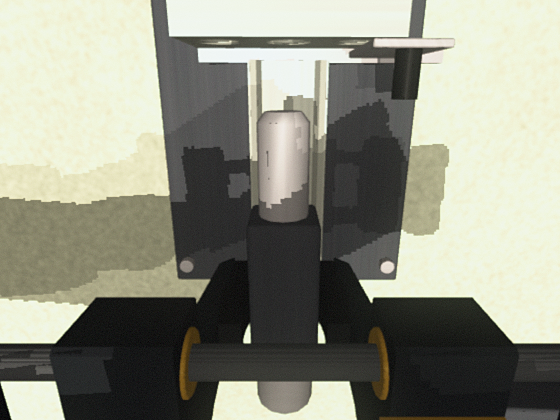

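The gauge is drawn out and lifted. A direct 180° turn would run joint 7 to within 5° of its limit, so I'll turn it 90°, lay it on clear bench at about (0.58,-0.27), and regrasp from the other side.

Emit:
{"method": "move_arm", "body": {
  "motion": [
    {"twist": [0,0,0],"translation": [0.006,0.039,0],"grip": 1},
    {"twist": [0,0,0],"translation": [0.006,0.039,0],"grip": 1},
    {"twist": [0,0,0],"translation": [0.006,0.039,0],"grip": 1},
    {"twist": [0,0,0],"translation": [0.006,0.039,0],"grip": 1},
    {"twist": [0,0,0],"translation": [0.007,0.039,0],"grip": 1}
  ]
}}

```text
clock: 18.77
ee_pos: [0.5769, -0.2301, 0.14]
orientation: [-0.0, 0.999, -0.038, -0.001]
contact_force: [0.6, 0.4, -3.5]
opening: 0.028
```

Emit:
{"method": "move_arm", "body": {
  "motion": [
    {"twist": [0,0,0],"translation": [0.007,0.039,0],"grip": 1},
    {"twist": [0,0,-7],"translation": [0,0,0],"grip": 1},
    {"twist": [0,0,-7],"translation": [0,0,0],"grip": 1},
    {"twist": [0,0,-7],"translation": [0,0,0],"grip": 1},
    {"twist": [0,0,-7],"translation": [0,0,0],"grip": 1}
  ]
}}

```text
clock: 19.18
ee_pos: [0.5811, -0.2678, 0.1397]
orientation: [-0.0, 0.978, 0.207, -0.0]
contact_force: [-0.1, 0.4, -2.7]
opening: 0.0277
```

Emit:
{"method": "move_arm", "body": {
  "motion": [
    {"twist": [0,0,-7],"translation": [0,0,0],"grip": 1},
    {"twist": [0,0,-7],"translation": [0,0,0],"grip": 1},
    {"twist": [0,0,-7],"translation": [0,0,0],"grip": 1},
    {"twist": [0,0,-7],"translation": [0,0,0],"grip": 1},
    {"twist": [0,0,-7],"translation": [0,0,0],"grip": 1}
  ]
}}

```text
clock: 19.6
ee_pos: [0.5811, -0.2678, 0.1398]
orientation: [-0.0, 0.871, 0.492, -0.0]
contact_force: [0.4, -0.5, -3.3]
opening: 0.0278
```

Emit:
{"method": "move_arm", "body": {
  "motion": [
    {"twist": [0,0,-7],"translation": [0,0,0],"grip": 1},
    {"twist": [0,0,-7],"translation": [0,0,0],"grip": 1},
    {"twist": [0,0,-7],"translation": [0,0,0],"grip": 1},
    {"twist": [0,0,-6],"translation": [0,0,0],"grip": 1},
    {"twist": [0,0,0],"translation": [0,0,0],"grip": 1}
  ]
}}

```text
clock: 20.02
ee_pos: [0.581, -0.268, 0.1395]
orientation: [-0.001, 0.733, 0.68, -0.0]
contact_force: [-0.3, 0.4, -3.8]
opening: 0.028
```

```bash
python3 - <<'E'
from h import *
s,_=rep();print(np.round(s["joint_positions"],3));im=shot("wrist","w19");shot("side","s19")
E
```

```text
t 20.02 p [ 0.581  -0.268   0.1395] F [-0.3  0.4 -3.8] op 0.028
R [[0.074, 0.997, -0.001], [0.997, -0.074, 0.001], [0.0, -0.001, -1.0]]
[ 0.782  0.983 -0.838  1.594  0.85   0.966  1.15 ]
```

View pics/w19.png

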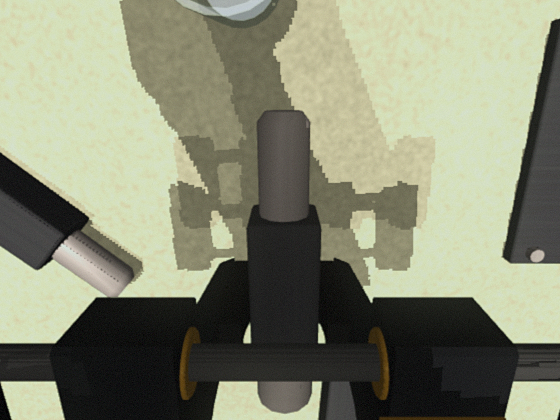

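View pics/s19.png

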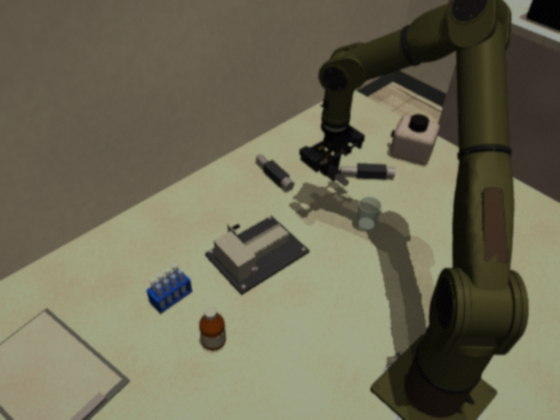

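Clear below: the nearest large gauge tip at (120,285) is over 10 cm to the side. I'll lower and release.

Emit:
{"method": "move_arm", "body": {
  "motion": [
    {"twist": [0,0,0],"translation": [0,0,0.035],"grip": 1},
    {"twist": [0,0,0],"translation": [0,0,0.035],"grip": 1},
    {"twist": [0,0,0],"translation": [0,0,0.025],"grip": 1},
    {"twist": [0,0,0],"translation": [0,0,0.01],"grip": 1},
    {"twist": [0,0,0],"translation": [0,0,0.004],"grip": 1}
  ]
}}

```text
clock: 20.53
ee_pos: [0.5803, -0.2679, 0.029]
orientation: [-0.001, 0.734, 0.679, -0.001]
contact_force: [-0.6, 0.1, -3.4]
opening: 0.028
```

Emit:
{"method": "move_arm", "body": {
  "motion": [
    {"twist": [0,0,0],"translation": [0,0,0.001],"grip": 1},
    {"twist": [0,0,0],"translation": [0,0,0.001],"grip": 1},
    {"twist": [0,0,0],"translation": [0,0,0],"grip": 1},
    {"twist": [0,0,0],"translation": [0,0,0],"grip": 1}
  ]
}}

```text
clock: 20.87
ee_pos: [0.5826, -0.2685, 0.0304]
orientation: [0.001, 0.734, 0.679, 0.001]
contact_force: [0.0, -0.0, -3.2]
opening: 0.028
```

Emit:
{"method": "move_arm", "body": {
  "motion": [
    {"twist": [0,0,0],"translation": [0,0,0.0015],"grip": 1},
    {"twist": [0,0,0],"translation": [0,0,0.0005],"grip": 1},
    {"twist": [0,0,0],"translation": [0,0,0],"grip": 1},
    {"twist": [0,0,0],"translation": [0,0,0],"grip": -0.2},
    {"twist": [0,0,0],"translation": [0,0,0],"grip": -0.2}
  ]
}}

```text
clock: 21.28
ee_pos: [0.582, -0.2682, 0.0273]
orientation: [0.0, 0.734, 0.679, 0.0]
contact_force: [0.3, -0.2, 0.7]
opening: 0.0392
```

Emit:
{"method": "move_arm", "body": {
  "motion": [
    {"twist": [0,0,0],"translation": [0,0,0],"grip": -0.2},
    {"twist": [0,0,0],"translation": [0,0,0],"grip": -0.2},
    {"twist": [0,0,0],"translation": [0,0,0],"grip": -0.2},
    {"twist": [0,0,0],"translation": [0,0,-0.03],"grip": -0.2},
    {"twist": [0,0,0],"translation": [0,0,-0.035],"grip": -0.2}
  ]
}}

```text
clock: 21.7
ee_pos: [0.5795, -0.2679, 0.0899]
orientation: [-0.002, 0.734, 0.679, -0.002]
contact_force: [0.7, -0.0, 0.6]
opening: 0.053
```

Emit:
{"method": "move_arm", "body": {
  "motion": [
    {"twist": [0,0,0],"translation": [0,0,-0.03],"grip": -0.2},
    {"twist": [0,0,7.1],"translation": [0,0,0],"grip": -0.5},
    {"twist": [0,0,7.1],"translation": [0,0,0],"grip": -0.5},
    {"twist": [0,0,7.1],"translation": [0,0,0],"grip": -0.5},
    {"twist": [0,0,7.1],"translation": [0,0,0],"grip": -0.5}
  ]
}}

```text
clock: 22.12
ee_pos: [0.5815, -0.2683, 0.1221]
orientation: [0.0, 0.88, 0.476, 0.0]
contact_force: [-0.4, 0.5, 0.1]
opening: 0.0661
```

Emit:
{"method": "move_arm", "body": {
  "motion": [
    {"twist": [0,0,7.1],"translation": [0,0,0],"grip": -0.5},
    {"twist": [0,0,7.1],"translation": [0,0,0],"grip": -0.5},
    {"twist": [0,0,7.1],"translation": [0,0,0],"grip": -0.5},
    {"twist": [0,0,7.1],"translation": [0,0,0],"grip": -0.5},
    {"twist": [0,0,7.1],"translation": [0,0,0],"grip": -0.5}
  ]
}}

```text
clock: 22.53
ee_pos: [0.5815, -0.268, 0.1218]
orientation: [-0.0, 0.983, 0.185, 0.0]
contact_force: [-0.7, -0.0, 0.3]
opening: 0.0659
```

Emit:
{"method": "move_arm", "body": {
  "motion": [
    {"twist": [0,0,7.1],"translation": [0,0,0],"grip": -0.5},
    {"twist": [0,0,7.1],"translation": [0,0,0],"grip": -0.5},
    {"twist": [0,0,7.1],"translation": [0,0,0],"grip": -0.5},
    {"twist": [0,0,7.1],"translation": [0,0,0],"grip": -0.5},
    {"twist": [0,0,7.1],"translation": [0,0,0],"grip": -0.5}
  ]
}}

```text
clock: 22.95
ee_pos: [0.5816, -0.2679, 0.1219]
orientation: [-0.0, 0.992, -0.123, 0.0]
contact_force: [0.3, 0.4, -1.1]
opening: 0.0659
```

Emit:
{"method": "move_arm", "body": {
  "motion": [
    {"twist": [0,0,7.1],"translation": [0,0,0],"grip": -0.5},
    {"twist": [0,0,7.1],"translation": [0,0,0],"grip": -0.5},
    {"twist": [0,0,7.1],"translation": [0,0,0],"grip": -0.5},
    {"twist": [0,0,7.1],"translation": [0,0,0],"grip": -0.5},
    {"twist": [0,0,7.1],"translation": [0,0,0],"grip": -0.5}
  ]
}}

```text
clock: 23.37
ee_pos: [0.5816, -0.2678, 0.1218]
orientation: [-0.0, 0.908, -0.42, -0.0]
contact_force: [-0.1, 0.7, 0.7]
opening: 0.066
```

```bash
python3 - <<'E'
from h import *
s,_=rep();print(np.round(s["joint_positions"],3))
E
```

```text
t 23.37 p [ 0.5816 -0.2678  0.1218] F [-0.1  0.7  0.7] op 0.066
R [[0.647, -0.762, 0.0], [-0.762, -0.647, 0.0], [-0.0, -0.0, -1.0]]
[ 0.488  0.885 -0.237  1.619  0.296  0.673 -0.765]
```

Emit:
{"method": "move_arm", "body": {
  "motion": [
    {"twist": [0,0,7.1],"translation": [0,0,0],"grip": -0.5},
    {"twist": [0,0,7.1],"translation": [0,0,0],"grip": -0.5},
    {"twist": [0,0,7.1],"translation": [0,0,0],"grip": -0.5},
    {"twist": [0,0,7.1],"translation": [0,0,0],"grip": -0.5},
    {"twist": [0,0,7.1],"translation": [0,0,0],"grip": -0.5}
  ]
}}

```text
clock: 23.78
ee_pos: [0.5816, -0.2678, 0.1218]
orientation: [-0.0, 0.736, -0.677, -0.0]
contact_force: [-0.3, 0.3, -0.8]
opening: 0.0661
```

Emit:
{"method": "move_arm", "body": {
  "motion": [
    {"twist": [0,0,7.1],"translation": [0,0,0],"grip": -0.5},
    {"twist": [0,0,2],"translation": [0,0,0],"grip": -0.5},
    {"twist": [0,0,0],"translation": [0,0,0],"grip": -0.5},
    {"twist": [0,0,0],"translation": [0,0,0],"grip": -0.5},
    {"twist": [0,0,0],"translation": [0,0,0],"grip": -0.5}
  ]
}}

```text
clock: 24.2
ee_pos: [0.5815, -0.2681, 0.1218]
orientation: [0.0, -0.683, 0.73, 0.0]
contact_force: [0.1, 0.5, 0.6]
opening: 0.0664
```

```bash
python3 - <<'E'
from h import *
s,_=rep();print(np.round(s["joint_positions"],3));shot("wrist","w20")
import json;json.dump({"ee_pos":list(map(float,s["ee_pos"])),"orientation":list(map(float,s["orientation"]))},open("w20.json","w"))
E
```

```text
t 24.2 p [ 0.5815 -0.2681  0.1218] F [0.1 0.5 0.6] op 0.0664
R [[-0.066, -0.998, 0.0], [-0.998, 0.066, 0.0], [-0.0, 0.0, -1.0]]
[ 0.377  0.879 -0.032  1.625  0.04   0.638 -1.312]
```

View pics/w20.png

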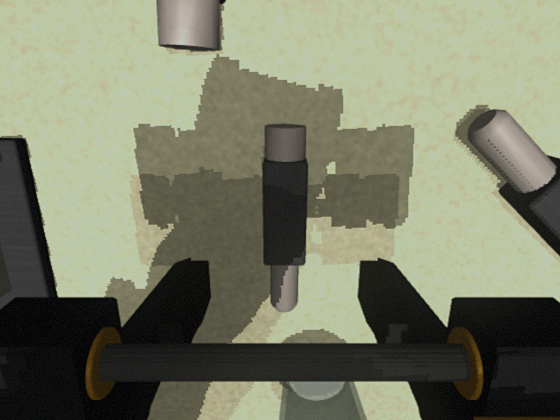

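```bash
python3 - <<'E'
from h import *
import json;s=json.load(open("w20.json"))
q=np.array(s["orientation"]);R=Rn.from_quat(q[[1,2,3,0]]).as_matrix()
def T(uv,z): return (R.T@(ray("wrist",uv,z,s)-np.array(s["ee_pos"]))).round(4)
print(T((264,159),.028),T((307.5,159),.028),T((264,265),.028),T((305.5,265),.028))
E
```

```text
[-0.0123 -0.0395  0.0938] [ 0.014  -0.0395  0.0938] [-0.0133  0.0317  0.0938] [0.0143 0.0317 0.0938]
```

The no-go end is up at (286,125) and the go end at (284,308). The handle is centred within 1 mm in x and 4 mm in y. I'll descend and grip.

Emit:
{"method": "move_arm", "body": {
  "motion": [
    {"twist": [0,0,0],"translation": [0.0007,-0.004,0.02],"grip": -0.5},
    {"twist": [0,0,0],"translation": [0,0,0.03],"grip": -0.5},
    {"twist": [0,0,0],"translation": [0,0,0.025],"grip": -0.5},
    {"twist": [0,0,0],"translation": [0,0,0.014],"grip": -0.5},
    {"twist": [0,0,0],"translation": [0,0,0.004],"grip": -0.5}
  ]
}}

```text
clock: 24.67
ee_pos: [0.5838, -0.2685, 0.0262]
orientation: [-0.001, -0.683, 0.731, 0.002]
contact_force: [0.1, -0.8, -0.3]
opening: 0.0662
```

Emit:
{"method": "move_arm", "body": {
  "motion": [
    {"twist": [0,0,0],"translation": [0,0,0],"grip": -0.5},
    {"twist": [0,0,0],"translation": [0,0,0],"grip": -0.5},
    {"twist": [0,0,0],"translation": [0,0,0],"grip": -0.5}
  ]
}}

```text
clock: 24.92
ee_pos: [0.5866, -0.2698, 0.0304]
orientation: [0.001, -0.682, 0.731, -0.001]
contact_force: [-0.2, 0.1, 0.2]
opening: 0.0659
```

Emit:
{"method": "move_arm", "body": {
  "motion": [
    {"twist": [0,0,0],"translation": [0,0,0.0015],"grip": -0.5},
    {"twist": [0,0,0],"translation": [0,0,0],"grip": 1},
    {"twist": [0,0,0],"translation": [0,0,0],"grip": 1},
    {"twist": [0,0,0],"translation": [0,0,0],"grip": 1},
    {"twist": [0,0,0],"translation": [0,0,0],"grip": 1}
  ]
}}

```text
clock: 25.33
ee_pos: [0.5856, -0.2693, 0.0276]
orientation: [0.0, -0.682, 0.731, -0.0]
contact_force: [-1.0, 0.3, -0.5]
opening: 0.0419
```

Emit:
{"method": "move_arm", "body": {
  "motion": [
    {"twist": [0,0,0],"translation": [0,0,0],"grip": 1},
    {"twist": [0,0,0],"translation": [0,0,0],"grip": 1},
    {"twist": [0,0,0],"translation": [0,0,0],"grip": 1},
    {"twist": [0,0,0],"translation": [0,0,0],"grip": 1},
    {"twist": [0,0,0],"translation": [0,0,0],"grip": 1}
  ]
}}

```text
clock: 25.75
ee_pos: [0.5855, -0.2691, 0.0274]
orientation: [0.0, -0.682, 0.731, 0.0]
contact_force: [-0.0, 1.3, 0.5]
opening: 0.0274
```

Emit:
{"method": "move_arm", "body": {
  "motion": [
    {"twist": [0,0,0],"translation": [0,0,-0.02],"grip": 1},
    {"twist": [0,0,0],"translation": [0,0,-0.04],"grip": 1},
    {"twist": [0,0,0],"translation": [0,0,-0.04],"grip": 1},
    {"twist": [0,0,0],"translation": [0,0,-0.01],"grip": 1},
    {"twist": [0,0,-7.1],"translation": [0,0,0],"grip": 1}
  ]
}}

```text
clock: 26.17
ee_pos: [0.5877, -0.2701, 0.141]
orientation: [-0.001, 0.727, -0.687, 0.003]
contact_force: [0.4, -0.5, -3.5]
opening: 0.0279
```

Emit:
{"method": "move_arm", "body": {
  "motion": [
    {"twist": [0,0,-7.1],"translation": [0,0,0],"grip": 1},
    {"twist": [0,0,-7.1],"translation": [0,0,0],"grip": 1},
    {"twist": [0,0,-7.1],"translation": [0,0,0],"grip": 1},
    {"twist": [0,0,-7.1],"translation": [0,0,0],"grip": 1},
    {"twist": [0,0,-7.1],"translation": [0,0,0],"grip": 1}
  ]
}}

```text
clock: 26.58
ee_pos: [0.5846, -0.269, 0.1361]
orientation: [0.0, 0.903, -0.43, -0.001]
contact_force: [-0.3, -0.8, -2.4]
opening: 0.0276
```

Emit:
{"method": "move_arm", "body": {
  "motion": [
    {"twist": [0,0,-7.1],"translation": [0,0,0],"grip": 1},
    {"twist": [0,0,-7.1],"translation": [0,0,0],"grip": 1},
    {"twist": [0,0,-7.1],"translation": [0,0,0],"grip": 1},
    {"twist": [0,0,-7.1],"translation": [0,0,0],"grip": 1},
    {"twist": [0,0,-7.1],"translation": [0,0,0],"grip": 1}
  ]
}}

```text
clock: 27.0
ee_pos: [0.5845, -0.2692, 0.1361]
orientation: [-0.0, 0.991, -0.135, -0.001]
contact_force: [-0.4, -0.1, -3.1]
opening: 0.0276
```

Emit:
{"method": "move_arm", "body": {
  "motion": [
    {"twist": [0,0,-7.1],"translation": [0,0,0],"grip": 1},
    {"twist": [0,0,-4.2],"translation": [0,0,0],"grip": 1},
    {"twist": [0,0,0],"translation": [0,0,0],"grip": 1},
    {"twist": [0,0,0],"translation": [0,0,0],"grip": 1}
  ]
}}

```text
clock: 27.33
ee_pos: [0.5847, -0.2693, 0.1363]
orientation: [-0.0, 0.999, -0.041, -0.001]
contact_force: [-0.6, -0.1, -3.0]
opening: 0.028
```

```bash
python3 - <<'E'
from h import *
s,R=rep();print(np.degrees(np.arctan2(R[1,0],R[0,0])));t=np.array([.5592,-.0455,0]);print(R.T@(t-np.array(s["ee_pos"])))
E
```

```text
t 27.33 p [ 0.5847 -0.2693  0.1363] F [-0.6 -0.1 -3. ] op 0.028
R [[0.997, -0.081, -0.002], [-0.081, -0.997, 0.001], [-0.002, -0.001, -1.0]]
-4.671025754954231
[-0.04340046 -0.2208529   0.1365435 ]
```

Emit:
{"method": "move_arm", "body": {
  "motion": [
    {"twist": [0,0,-0.2],"translation": [-0.007,-0.0395,0],"grip": 1},
    {"twist": [0,0,0],"translation": [-0.007,-0.0395,0],"grip": 1},
    {"twist": [0,0,0],"translation": [-0.007,-0.0395,0],"grip": 1},
    {"twist": [0,0,0],"translation": [-0.007,-0.0395,0],"grip": 1},
    {"twist": [0,0,0],"translation": [-0.007,-0.0395,0],"grip": 1}
  ]
}}

```text
clock: 27.75
ee_pos: [0.5651, -0.0679, 0.1372]
orientation: [0.0, 0.999, -0.039, -0.0]
contact_force: [0.9, -0.0, -2.7]
opening: 0.0277
```

Emit:
{"method": "move_arm", "body": {
  "motion": [
    {"twist": [0,0,0],"translation": [-0.006,-0.0395,0],"grip": 1},
    {"twist": [0,0,0],"translation": [0,0,0.02],"grip": 1},
    {"twist": [0,0,0],"translation": [0,0,0.02],"grip": 1},
    {"twist": [0,0,0],"translation": [0,0,0.01],"grip": 1},
    {"twist": [0,0,0],"translation": [0,0,0],"grip": 1}
  ]
}}

```text
clock: 28.17
ee_pos: [0.561, -0.0302, 0.0852]
orientation: [0.001, 0.999, -0.038, -0.002]
contact_force: [-1.3, -0.2, -3.6]
opening: 0.0278
```

Emit:
{"method": "move_arm", "body": {
  "motion": [
    {"twist": [0,0,0],"translation": [0,0,0],"grip": 1},
    {"twist": [0,0,0],"translation": [0,0,0],"grip": 1},
    {"twist": [0,0,0],"translation": [0,0,0],"grip": 1}
  ]
}}

```text
clock: 28.42
ee_pos: [0.5634, -0.0303, 0.0882]
orientation: [-0.0, 0.999, -0.039, 0.001]
contact_force: [0.3, -0.7, -2.6]
opening: 0.0278
```

```bash
python3 - <<'E'
from h import *
s,R=rep();print(np.degrees(np.arctan2(R[1,0],R[0,0])));shot("wrist","w21");im=cv2.imread("pics/w21.png")
cv2.imwrite("pics/w21z.png",cv2.resize(cv2.convertScaleAbs(im[30:260,180:410],alpha=1.3),None,fx=2.6,fy=2.6,interpolation=cv2.INTER_CUBIC))
E
```

```text
t 28.42 p [ 0.5634 -0.0303  0.0882] F [ 0.3 -0.7 -2.6] op 0.0278
R [[0.997, -0.077, 0.002], [-0.077, -0.997, 0.0], [0.002, -0.0, -1.0]]
-4.413790294277245
```

View pics/w21z.png

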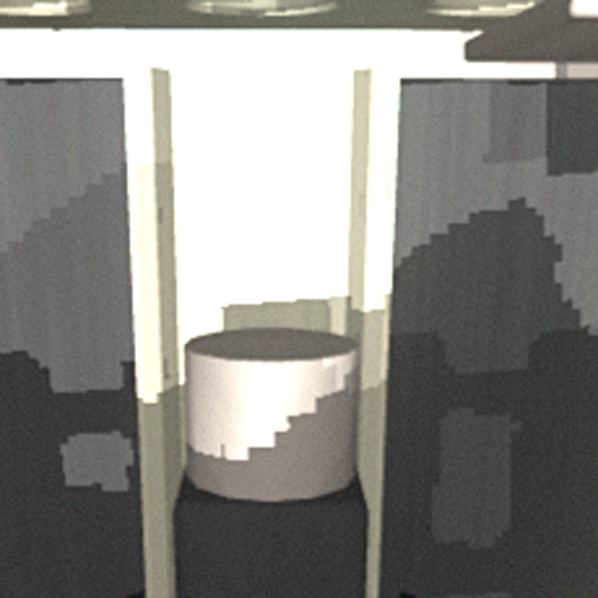

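The no-go end leads. The channel centre is at column 262 and the gauge at 271 in the zoom, so I'll shift -1.4 mm and lower.

Emit:
{"method": "move_arm", "body": {
  "motion": [
    {"twist": [0,0,0],"translation": [-0.0014,0,0.008],"grip": 1},
    {"twist": [0,0,0],"translation": [0,0,0.006],"grip": 1},
    {"twist": [0,0,0],"translation": [0,0,0.002],"grip": 1},
    {"twist": [0,0,0],"translation": [0,0,0],"grip": 1},
    {"twist": [0,0,0],"translation": [0,0,0],"grip": 1}
  ]
}}

```text
clock: 28.88
ee_pos: [0.5611, -0.0296, 0.071]
orientation: [0.0, 0.999, -0.038, -0.0]
contact_force: [-0.2, -0.4, -2.3]
opening: 0.0277
```

```bash
python3 - <<'E'
from h import *
s,R=rep();print(np.degrees(np.arctan2(R[1,0],R[0,0])));shot("wrist","w22");im=cv2.imread("pics/w22.png")
cv2.imwrite("pics/w22z.png",cv2.resize(cv2.convertScaleAbs(im[30:260,180:410],alpha=1.3),None,fx=2.6,fy=2.6,interpolation=cv2.INTER_CUBIC))
E
```

```text
t 28.88 p [ 0.5611 -0.0296  0.071 ] F [-0.2 -0.4 -2.3] op 0.0277
R [[0.997, -0.075, -0.001], [-0.075, -0.997, -0.0], [-0.001, 0.0, -1.0]]
-4.324107663383627
```

View pics/w22z.png

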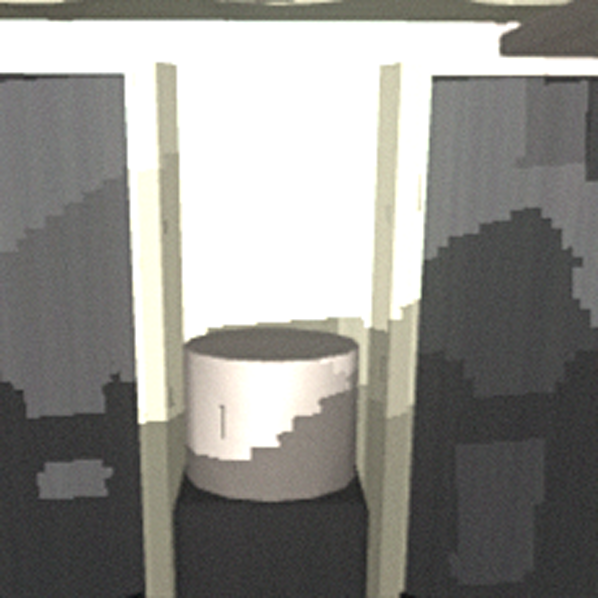

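Emit:
{"method": "move_arm", "body": {
  "motion": [
    {"twist": [0,0,0],"translation": [0.001,0,0],"grip": 1},
    {"twist": [0,0,0],"translation": [0,0,0.001],"grip": 1},
    {"twist": [0,0,0],"translation": [0,0,0.001],"grip": 1},
    {"twist": [0,0,0],"translation": [0,0,0],"grip": 1},
    {"twist": [0,0,0],"translation": [0,0,0],"grip": 1}
  ]
}}

```text
clock: 29.35
ee_pos: [0.5623, -0.0298, 0.0694]
orientation: [0.0, 0.999, -0.038, 0.0]
contact_force: [0.4, -0.3, -2.7]
opening: 0.0278
```

Emit:
{"method": "move_arm", "body": {
  "motion": [
    {"twist": [0,0,0],"translation": [0,0,0.0005],"grip": 1},
    {"twist": [0,0,0],"translation": [0,0,0],"grip": 1},
    {"twist": [0,0,0],"translation": [0,0,0],"grip": 1}
  ]
}}

```text
clock: 29.6
ee_pos: [0.5622, -0.0297, 0.0693]
orientation: [0.0, 0.999, -0.038, 0.0]
contact_force: [-1.9, -0.2, 4.3]
opening: 0.0281
```

Seated (Fz -2.7 to +4.3 N). I'll advance, then creep to contact.

Emit:
{"method": "move_arm", "body": {
  "motion": [
    {"twist": [0,0,0],"translation": [0,-0.003,-0.0002],"grip": 1},
    {"twist": [0,0,0],"translation": [0,-0.004,0],"grip": 1},
    {"twist": [0,0,0],"translation": [0,-0.004,0],"grip": 1},
    {"twist": [0,0,0],"translation": [0,-0.004,0],"grip": 1},
    {"twist": [0,0,0],"translation": [0,-0.004,0],"grip": 1}
  ]
}}

```text
clock: 30.02
ee_pos: [0.564, -0.0112, 0.0693]
orientation: [0.001, 0.999, -0.038, 0.0]
contact_force: [-0.1, -4.1, 4.6]
opening: 0.0278
```

Emit:
{"method": "move_arm", "body": {
  "motion": [
    {"twist": [0,0,0],"translation": [0,-0.004,0],"grip": 1},
    {"twist": [0,0,0],"translation": [0,-0.004,0],"grip": 1},
    {"twist": [0,0,0],"translation": [0,-0.004,0],"grip": 1},
    {"twist": [0,0,0],"translation": [0,-0.003,0],"grip": 1},
    {"twist": [0,0,0],"translation": [0,0,0],"grip": 1}
  ]
}}

```text
clock: 30.43
ee_pos: [0.5652, 0.0051, 0.0693]
orientation: [-0.0, 0.999, -0.037, 0.0]
contact_force: [-0.3, -1.7, 5.7]
opening: 0.0278
```

```bash
python3 - <<'E'
from h import *
s,R=rep();shot("wrist","w23")
E
```

```text
t 30.43 p [0.5652 0.0051 0.0693] F [-0.3 -1.7  5.7] op 0.0278
R [[0.997, -0.074, 0.001], [-0.074, -0.997, 0.0], [0.001, -0.0, -1.0]]
```

View pics/w23.png

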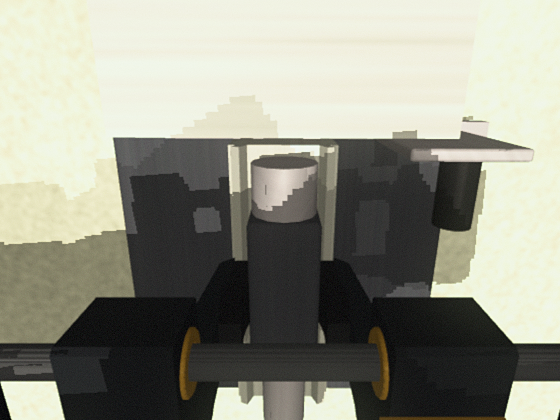

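The no-go tip's top is at row 157 and the block's top edge at row 140, with the gauge centred. I'll creep forward.

Emit:
{"method": "move_arm", "body": {
  "motion": [
    {"twist": [0,0,0],"translation": [0,-0.002,0],"grip": 1},
    {"twist": [0,0,0],"translation": [0,-0.002,0],"grip": 1},
    {"twist": [0,0,0],"translation": [0,-0.002,0],"grip": 1},
    {"twist": [0,0,0],"translation": [0,0,0],"grip": 1}
  ]
}}

```text
clock: 30.82
ee_pos: [0.5655, 0.0102, 0.0693]
orientation: [0.0, 0.999, -0.038, 0.0]
contact_force: [-0.5, -3.5, 6.2]
opening: 0.0277
```

Emit:
{"method": "move_arm", "body": {
  "motion": [
    {"twist": [0,0,0],"translation": [0,-0.001,0],"grip": 1},
    {"twist": [0,0,0],"translation": [0,-0.001,0],"grip": 1},
    {"twist": [0,0,0],"translation": [0,-0.001,0],"grip": 1},
    {"twist": [0,0,0],"translation": [0,0,0],"grip": 1}
  ]
}}

```text
clock: 31.15
ee_pos: [0.5657, 0.0127, 0.0693]
orientation: [0.001, 0.999, -0.038, 0.0]
contact_force: [-0.0, -4.6, 6.0]
opening: 0.0273
```

Emit:
{"method": "move_arm", "body": {
  "motion": [
    {"twist": [0,0,0],"translation": [0,-0.001,0],"grip": 1},
    {"twist": [0,0,0],"translation": [0,-0.001,0],"grip": 1},
    {"twist": [0,0,0],"translation": [0,0,0],"grip": 1}
  ]
}}

```text
clock: 31.4
ee_pos: [0.5658, 0.0147, 0.0693]
orientation: [0.001, 0.999, -0.038, 0.0]
contact_force: [-0.4, -3.7, 5.9]
opening: 0.0277
```

Emit:
{"method": "move_arm", "body": {
  "motion": [
    {"twist": [0,0,0],"translation": [0,-0.001,0],"grip": 1},
    {"twist": [0,0,0],"translation": [0,-0.001,0],"grip": 1},
    {"twist": [0,0,0],"translation": [0,0,0],"grip": 1}
  ]
}}

```text
clock: 31.65
ee_pos: [0.566, 0.0166, 0.0693]
orientation: [0.001, 0.999, -0.038, 0.0]
contact_force: [-0.9, -4.0, 7.1]
opening: 0.0275
```

Emit:
{"method": "move_arm", "body": {
  "motion": [
    {"twist": [0,0,0],"translation": [0,-0.001,0],"grip": 1},
    {"twist": [0,0,0],"translation": [0,0,0],"grip": 1},
    {"twist": [0,0,0],"translation": [0,-0.001,0],"grip": 1},
    {"twist": [0,0,0],"translation": [0,0,0],"grip": 1}
  ]
}}

```text
clock: 31.98
ee_pos: [0.5661, 0.0176, 0.0693]
orientation: [0.001, 0.999, -0.038, 0.0]
contact_force: [-0.3, -6.3, 6.3]
opening: 0.0277
```

Emit:
{"method": "move_arm", "body": {
  "motion": [
    {"twist": [0,0,0],"translation": [0,-0.001,0],"grip": 1},
    {"twist": [0,0,0],"translation": [0,0,0],"grip": 1},
    {"twist": [0,0,0],"translation": [0,0,0],"grip": 1}
  ]
}}

```text
clock: 32.23
ee_pos: [0.5661, 0.0176, 0.0693]
orientation: [0.002, 0.999, -0.039, -0.0]
contact_force: [-0.0, -6.9, 7.1]
opening: 0.0277
```

Emit:
{"method": "move_arm", "body": {
  "motion": [
    {"twist": [0,0,0],"translation": [0,-0.001,0],"grip": 1},
    {"twist": [0,0,0],"translation": [0,0,0],"grip": 1},
    {"twist": [0,0,0],"translation": [0,0,0],"grip": 1}
  ]
}}

```text
clock: 32.48
ee_pos: [0.5661, 0.0176, 0.0693]
orientation: [0.003, 0.999, -0.039, -0.0]
contact_force: [-1.0, -9.0, 7.8]
opening: 0.0279
```

Contact at TCP y = 0.0176 (predicted 0.0187), so it does not enter. I'll press a little more for margin and hold.

Emit:
{"method": "move_arm", "body": {
  "motion": [
    {"twist": [0,0,0],"translation": [0,-0.001,0],"grip": 1},
    {"twist": [0,0,0],"translation": [0,-0.001,0],"grip": 1},
    {"twist": [0,0,0],"translation": [0,0,0],"grip": 1},
    {"twist": [0,0,0],"translation": [0,0,0],"grip": 1},
    {"twist": [0,0,0],"translation": [0,0,0],"grip": 1}
  ]
}}

```text
clock: 32.9
ee_pos: [0.566, 0.0178, 0.0693]
orientation: [0.004, 0.999, -0.04, -0.0]
contact_force: [-1.0, -12.4, 7.4]
opening: 0.0279
```

```bash
python3 - <<'E'
from h import *
s,R=rep();shot("wrist","w24");shot("side","s24")
E
```

```text
t 32.9 p [0.566  0.0178 0.0693] F [ -1.  -12.4   7.4] op 0.0279
R [[0.997, -0.079, -0.001], [-0.079, -0.997, -0.008], [-0.001, 0.008, -1.0]]
```

View pics/w24.png

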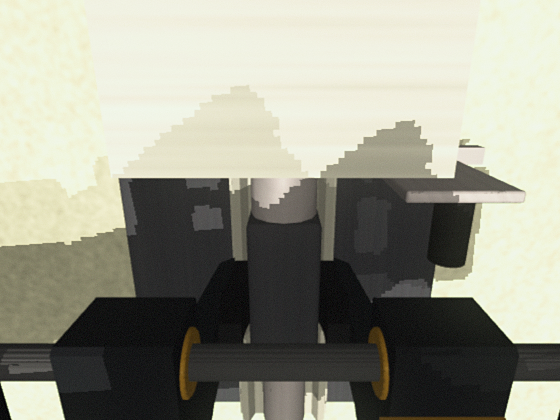

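Emit:
{"method": "move_arm", "body": {
  "motion": [
    {"twist": [0,0,0],"translation": [0,0.003,0],"grip": 1},
    {"twist": [0,0,0],"translation": [0,0.002,0],"grip": 1},
    {"twist": [0,0,0],"translation": [0,0,0],"grip": 1},
    {"twist": [0,0,0],"translation": [0,0,0],"grip": -0.1},
    {"twist": [0,0,0],"translation": [0,0,0],"grip": -0.1}
  ]
}}

```text
clock: 33.42
ee_pos: [0.5659, 0.0198, 0.0688]
orientation: [-0.001, 0.999, -0.037, 0.0]
contact_force: [-0.2, -0.2, -0.0]
opening: 0.039
```

Emit:
{"method": "move_arm", "body": {
  "motion": [
    {"twist": [0,0,0],"translation": [0,0,0],"grip": -0.1},
    {"twist": [0,0,0],"translation": [0,0,0],"grip": -0.1},
    {"twist": [0,0,0],"translation": [0,0,0],"grip": -0.1},
    {"twist": [0,0,0],"translation": [0,0,-0.01],"grip": -0.1},
    {"twist": [0,0,0],"translation": [0,0,-0.03],"grip": -0.1}
  ]
}}

```text
clock: 33.83
ee_pos: [0.5634, 0.018, 0.1068]
orientation: [0.001, 0.999, -0.037, -0.004]
contact_force: [0.9, 0.5, -0.2]
opening: 0.0485
```

Emit:
{"method": "move_arm", "body": {
  "motion": [
    {"twist": [0,0,0],"translation": [0,0,-0.04],"grip": -0.1},
    {"twist": [0,0,0],"translation": [0,0,-0.04],"grip": -0.1},
    {"twist": [0,0,0],"translation": [0,0.03,0],"grip": -0.1},
    {"twist": [0,0,0],"translation": [0,0.03,0],"grip": -0.1},
    {"twist": [0,0,0],"translation": [0,0,0],"grip": -0.1}
  ]
}}

```text
clock: 34.25
ee_pos: [0.5606, -0.0498, 0.1901]
orientation: [0.003, 0.999, -0.042, 0.0]
contact_force: [0.4, -1.6, -0.3]
opening: 0.0483
```

Emit:
{"method": "move_arm", "body": {
  "motion": [
    {"twist": [0,0,0],"translation": [0,0,0],"grip": -0.1},
    {"twist": [0,0,0],"translation": [0,0,0],"grip": -0.1},
    {"twist": [0,0,0],"translation": [0,0,0],"grip": -0.1}
  ]
}}

```text
clock: 34.5
ee_pos: [0.5614, -0.0401, 0.1893]
orientation: [-0.001, 0.999, -0.037, 0.0]
contact_force: [0.5, 0.2, -1.0]
opening: 0.0482
```

```bash
python3 - <<'E'
from h import *
s,R=rep();shot("wrist","w25");shot("side","s25");im=cv2.imread("pics/w25.png")
import json;json.dump({"ee_pos":list(map(float,s["ee_pos"])),"orientation":list(map(float,s["orientation"]))},open("w25.json","w"))
cv2.imwrite("pics/w25z.png",cv2.resize(cv2.convertScaleAbs(im[40:280,180:420],alpha=1.3),None,fx=2.5,fy=2.5,interpolation=cv2.INTER_CUBIC))
E
```

```text
t 34.5 p [ 0.5614 -0.0401  0.1893] F [ 0.5  0.2 -1. ] op 0.0482
R [[0.997, -0.073, 0.0], [-0.073, -0.997, 0.001], [0.0, -0.001, -1.0]]
```

View pics/w25z.png

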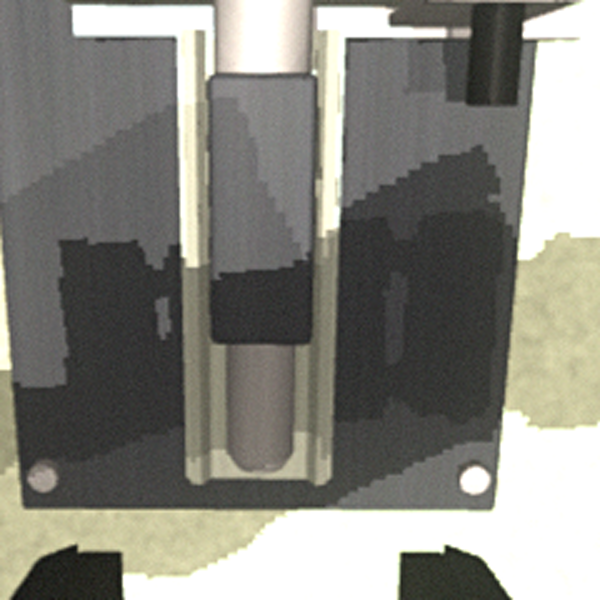

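View pics/s25.png

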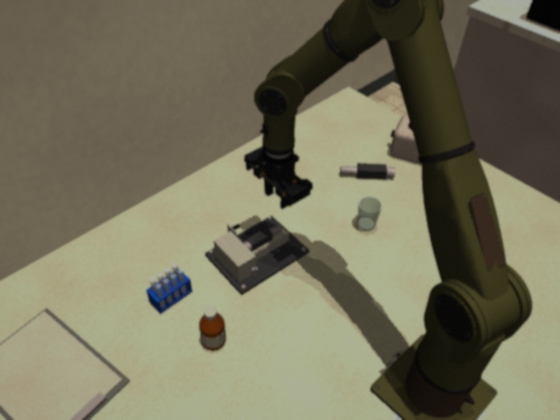

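```bash
python3 - <<'E'
from h import *
im=cv2.imread("pics/w25.png")
cv2.imwrite("pics/w25y.png",cv2.resize(cv2.convertScaleAbs(im[0:80,200:400],alpha=1.0),None,fx=4,fy=4,interpolation=cv2.INTER_CUBIC))
E
```

```text
(no output)
```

View pics/w25y.png

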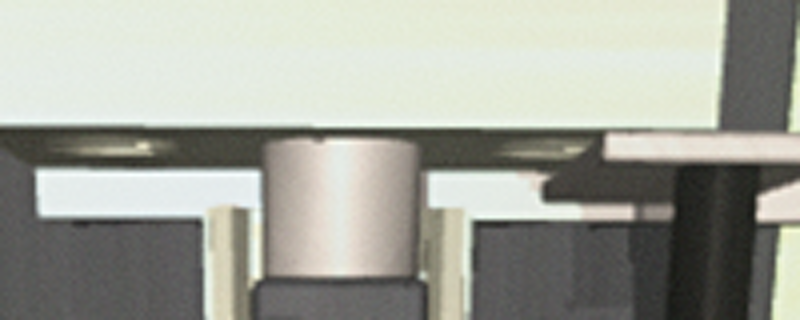

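The no-go plug sits against the face over the middle bore (columns 262 to 418 in the zoom), between the visible neighbouring bores. The shutter is clear to the right, and the bystanders are upright where they were. I'm handing in.

```bash
python3 -c "
from h import *
rep();print(job_done())"
```

```text
t 34.6 p [ 0.5614 -0.0401  0.1891] F [ 0.2  0.7 -0.6] op 0.0486
R [[0.997, -0.073, -0.0], [-0.073, -0.997, 0.001], [-0.0, -0.001, -1.0]]
the job is handed in; nothing more can be done
None
```

I checked the middle bore with the smallest gauge: the go end went fully home and the no-go end did not enter. The job was handed in at 34.6 s; no verdict came back.

- **Shutter:** I slid it to its stop, at about 54 mm of travel.
- **Go end:** I pushed it in until the handle met the block. The arm stopped moving while the axial force rose to about 8 N, and the gauge was held there for about 0.5 s.
- **Turning:** A direct half turn would have run the last joint to within 5° of its limit. I laid the gauge on the bench and regrasped it from the other side.
- **No-go end:** I pressed it on the bore mouth at up to about 12 N at the wrist, of which roughly 4 N was sliding friction. It stopped about 1 mm short of where I had predicted the block face.

In the last pictures the gauge lies in the channel with its no-go end against the block face over the middle bore. The shutter is aside, the gripper is clear, and the bottle, beaker and rack are upright where they stood.

One disagreement: early camera estimates of the fixture's position along the channel differed by several mm. I found the block by creeping until the force rose instead.

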